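# Push a row of empty wax tins through the sprung flap of the collection cabinet

## Task

Clear the empty wax tins: stand the small flat tin from the bench on the collection cabinet's feed tray behind the two already there, then push all three from the tail along the tray as one row, without tipping a tin over or pushing one off the tray, and in through the sprung flap until all have dropped inside and the flap has shut behind them. Leave everything else on the bench where it stands.

Things in the scene. Friction and masses are not known exactly. Their poses are not given: they have to be found in the camera images.
- cabinet: the collection cabinet, a low teal steel box fixed on the bench (300 mm wide, 340 deep, 177 high, clear panel in its lid) with a feed tray in front. Origin at bench height, in the outer face of its front wall, mid-width; its x axis points level along the tray into the cabinet (the way to push), y across the tray, z up. Offsets in the other entries are along these axes
- tray_end (a point): outer end of the feed tray: on its centre line, on its top surface, 240 mm before the front wall (x = -240 mm). Aluminium tray, flat top 125 mm above the bench, from here to the front wall. Its channel is 74 mm wide inside, between turned-up sides 2 mm thick that stand 5 mm above the tray's surface: fingers must pass over them. Slim legs under this end. Tins slide easily on it (friction about 0.25)
- tray_mouth (a point): the tray's surface at the opening (x = 0, y = 0, 125 mm up). The opening in the front wall is 76 mm wide, 44 mm high; above it the wall rises only 8 mm more to the lid (52 mm above the tray, level, 340 mm deep), so upright fingers can follow a tin up to the front wall with the hand passing over the lid
- chute_top (a point): edge where the tray ends inside, x = +4 mm, at tray height. From here a chute falls at 41 degrees to the cabinet's floor, 10 mm above the bench. A tin pushed until its centre is 15 mm past the front wall tips over this edge and slides down by itself, so nothing need reach inside
- flap (a joint): steel flap that closes the opening, hinged along its top edge (6 mm behind the front wall's outer face, 44 mm above the tray), 41 mm high. 0 rad = shut, hanging upright; grows to 1.45 as it swings inward and up. A light spring shuts it: about 0.2 N at its lower edge to start it, up to 0.8 N wide open
- tin_a: a flat round tin with a press-on lid, bare metal, 60 mm across and 28 mm high, about 0.15 kg, no writing on it. Origin at the centre of its underside, z up through the lid. At the start it stands on the feed tray, nearest the flap
- tin_b: a flat round tin with a press-on lid, bare metal, 60 mm across and 28 mm high, about 0.15 kg, no writing on it. Origin at the centre of its underside, z up through the lid. At the start it stands on the feed tray behind tin_a, with a few mm between them
- tin_c: a flat round tin with a press-on lid, bare metal, 60 mm across and 28 mm high, about 0.15 kg, no writing on it. Origin at the centre of its underside, z up through the lid. At the start it stands on the open bench among other things, the only small flat tin there (a flat tin 100 mm across on the far side of the bench is not meant)
- jar: a screw-top jar, 62 mm across and 78 mm high; leave it where it is. Origin at the middle of its underside
- cup: a white plastic cup, 72 mm across and 90 mm high; leave it where it is. Origin at the middle of its underside
- spray_can: a slim spray can, 53 mm across and 158 mm high; leave it where it is. Origin at the middle of its underside
- big_tin: a wide flat tin, 100 mm across and 34 mm high, still in use; leave it where it is. Origin at the middle of its underside
- plaster_cone: a plaster cone, 80 mm across and 85 mm high; leave it where it is. Origin at the middle of its underside
- spatula: a wooden-handled spatula 200 mm long, lying flat; leave it where it is. Origin near the middle of its length

How it is judged:
By the outcome, as a careful person would: the job done as asked, in the order asked, and still so for the second after the job is handed in, with the robot touching nothing.
It also fails if it takes over 51 s, if anything falls off the work surface, if the arm or the gripper's body presses on something with over 40 N, if the wrist force passes 120 N, or if a joint passes its speed limit or range.

## Robot

A 6-joint arm with a two-finger parallel gripper is mounted at the origin on the work surface. World frame = base frame: x ahead of the robot, y to its left, z up, the work surface at z = 0. Lengths are in m, angles in rad, forces in N, time in s.
With the tool pointing down it reaches from about 0.35 to 0.775 m from the base axis. Payload 7.3 kg.
Tool frame: the origin (TCP) lies at the very end of the fingers, on their centre line; the grasp point (between the pads) lies 19 mm behind it; z points along the fingers, y is the direction in which the jaws open and shut (so a half turn about z gives the same grasp; the last joint's range is limited). The gripper opens to 92 mm and grips with 3 to 60 N. Pads are 19 mm wide; open, the fingers measure 130 mm over their backs; the gripper's body (75 mm by 190 mm) begins 47 mm behind the grasp point.
Start: joints at [-1.412, 0.342, 1.524, -0, 1.275, -0.146], TCP at [0.158, -0.501, 0.206] pointing down, gripper open.
Joint ranges: [-2.53, 2.53], [-0.77, 2.02], [0.04, 2.7], [-1, 4.14], [0.28, 2.66], [-3.11, 3.11]. Speed limits (rad/s): [2.57, 2.57, 3.14, 3.14, 3.14, 3.14].

## Interface

Orientations are given as [roll, pitch, yaw] about the fixed x, y, z axes, in that order (R = Rz(yaw) Ry(pitch) Rx(roll)).
In Python, from cell import monitor, eyes, order gives the robot as it stands. The module is installed in compiled form; this text tells all that it offers.
- The arm moves only by the tool carry_out, never from a script. Its argument "targets" is a list of rows, each a list of 2 entries, a list of its own where there are three numbers: the shift along the tool's x, y, z in m, then the turn about the tool's z in rad. In form: [[[dx, dy, dz], twist], ...]. A call has 1 to 10 rows; each row shifts and turns the pose as measured when the row begins, along the tool's axes as they then stand; what a row does not reach is not made up. A row lasts 1/8 s, in which the tool goes at most 62.5 mm and 10.7 degrees, less where a joint would pass 70% of its speed; a pose out of reach is approached as far as the arm can. A call is refused whole if a number of a shift passes 0.0625 or a number of a turn 0.188, either way. A call with a gripper value outside its range is refused whole. "fingers" is the closure, from 0 (fully open) to 1 (shut), set as the call begins (left out, the last holds). The fingers move at their own pace and stop on an object; "grip_force" is the grip in N (left out, the last holds). Time passes only in rows, so rows that do not move let the fingers close. It gives the time, the measured TCP pose, the force and the opening at its end, in the units of the state.
- monitor.observe(): the state, without advancing time (a new reading comes with each control period).
- eyes.read_camera(name): name is "scene" or "top"; returns the picture (384x512x3 uint8, red, green, blue); there is no depth.
- eyes.camera_info(name): a dict with "K" (3x3 intrinsics, pixels), "dist" ([k1, k2, p1, p2, k3] as OpenCV has them; the pictures are not rectified), "rvec" (rotation vector, rad) and "tvec" (3), from world to camera coordinates, as OpenCV has them. Camera axes: x right, y down, z forward; pixel columns grow to the right and rows downward; lengths in m; the calibration is good to about 2 mm. A picture is of the moment at which its call begins. camera_info takes no time and is no camera call.
- order.hand_in(): hands the job in, once; it reports no verdict.
The state is a dict: "time": time; "qpos": joint angles; "qvel": joint speeds; "joint_efforts": joint torques, N m; "tool_pos": TCP position; "tool_rot": TCP orientation; "contact_force": force on the tool from outside, world axes, zero at the start; "torque": the same for the moment, N m; "opening": finger opening in m.
Only numpy, scipy, OpenCV 4.12 (cv2) and the standard library are available. Lean on these libraries where they do the work, as an engineer would, in place of code of your own. Each camera call takes 0.05 s, during which the arm holds its last target.

## Working session

There is one attempt and no reset: what is moved stays moved. The work goes in short steps, Python scripts to look and compute and a tool call to move; the robot and the scene stay as the last step left them, time stands still between calls to the robot, and variables do not carry over. Pictures are saved under pics/ and viewed, and the job is handed in when it is done.

Besides the shell and the picture viewer there is one more tool, called after "Request:" by a JSON object that holds its "op" and its "data", one argument or row to a line. carry_out: Moves the arm, as the interface text tells. Its arguments: {"type":"object","properties":{"targets":{"type":"array","items":{"type":"array"}},"fingers":{"type":"number"},"grip_force":{"type":"number"}},"required":["targets"]}

```bash
mkdir -p pics; python3 - <<'E'
from cell import monitor, eyes, order
import cv2
for n in ("scene","top"):
    im=eyes.read_camera(n); cv2.imwrite(f"pics/{n}0.png",cv2.resize(im[:,:,::-1],(768,576)))
    cv2.imwrite(f"pics/{n}0_raw.png",im[:,:,::-1])
    print(eyes.camera_info(n))
print(monitor.observe())
E
```

```text
{'K': array([[431.51950487,   0.        , 252.15231342],
       [  0.        , 431.51950487, 200.89093848],
       [  0.        ,   0.        ,   1.        ]]), 'dist': array([-0.08490266,  0.        ,  0.        ,  0.        ,  0.        ]), 'rvec': array([ 1.95187825,  1.72774059, -0.58667046]), 'tvec': array([-0.02284659, -0.41767994,  1.4272932 ])}
{'K': array([[357.43951722,   0.        , 259.14900205],
       [  0.        , 357.43951722, 188.56234512],
       [  0.        ,   0.        ,   1.        ]]), 'dist': array([0.00216345, 0.        , 0.        , 0.        , 0.        ]), 'rvec': array([ 2.13068653, -2.17571459,  0.16736664]), 'tvec': array([-0.03134854,  0.63508966,  1.04832286])}
{'time': 0.1, 'qpos': array([-1.41200353e+00,  3.42683580e-01,  1.52490063e+00, -4.29393791e-05,
        1.27540628e+00, -1.46002013e-01]), 'qvel': array([-7.22046151e-04, -5.67447319e-04, -3.36237893e-03,  7.25749418e-04,
        1.33250227e-03,  8.67296053e-05]), 'joint_efforts': array([ 1.56136739e-03, -4.32005060e+01, -2.44694495e+01,  7.19231553e-02,
        5.26040001e-02, -5.42942587e-05]), 'tool_pos': array([ 0.15749624, -0.5004144 ,  0.20540592]), 'tool_rot': array([-3.14020372e+00, -1.62737097e-04,  3.04807228e-01]), 'contact_force': array([-0.38792884, -0.12291072, -0.42908676]), 'torque': array([-0.06799033, -0.02974953,  0.08481551]), 'opening': 0.09181192652300038}
```

View pics/scene0.png

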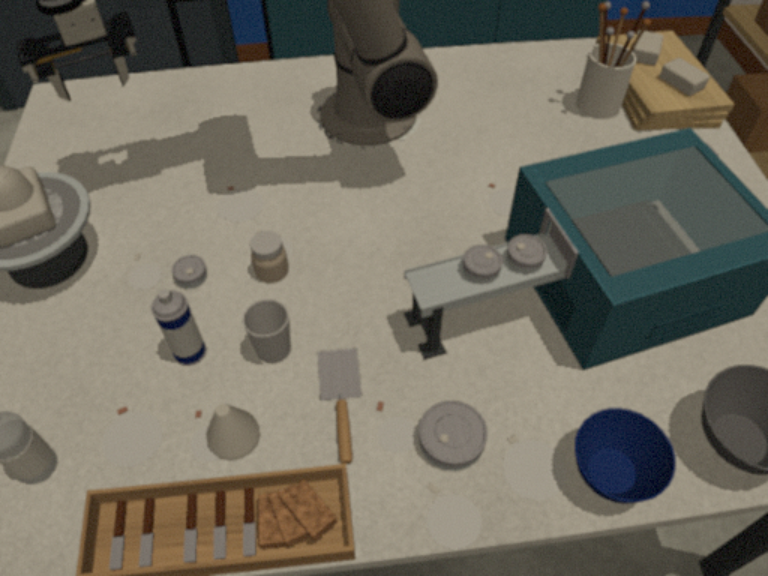

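View pics/top0.png

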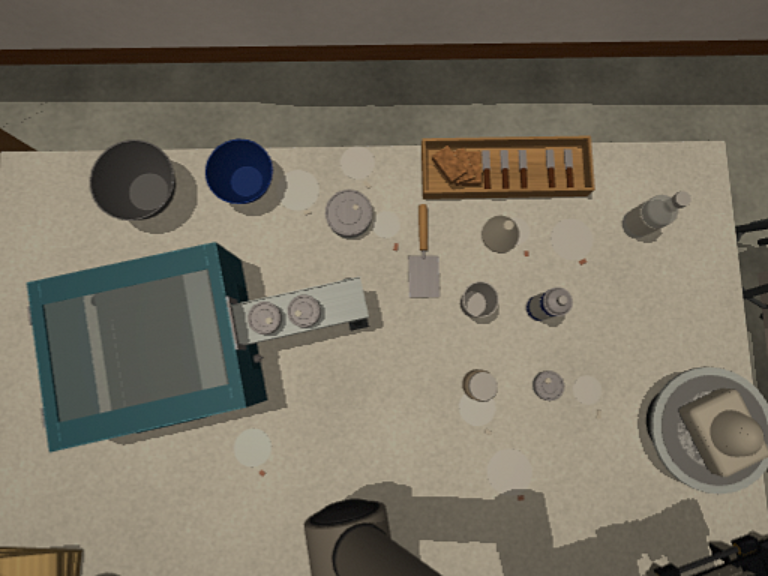

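The top view shows tin_c at about (548,385), with the jar at (481,386), the can at (550,305) and the cup at (480,301). tin_a is at (265,319), tin_b at (304,311), and the tray end is near (365,305). I'll zoom in for precision.

```bash
python3 - <<'E'
import cv2
im=cv2.imread("pics/top0_raw.png")
cv2.imwrite("pics/c1.png",cv2.resize(im[155:275,130:260],None,fx=6,fy=5*1.0,interpolation=cv2.INTER_CUBIC))
cv2.imwrite("pics/c2.png",cv2.resize(im[180:280,300:400],None,fx=6,fy=6,interpolation=cv2.INTER_CUBIC))
im=cv2.imread("pics/scene0_raw.png")
cv2.imwrite("pics/c3.png",cv2.resize(im[130:250,255:405],None,fx=5,fy=5,interpolation=cv2.INTER_CUBIC))
E
```

```text
(no output)
```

View pics/c1.png

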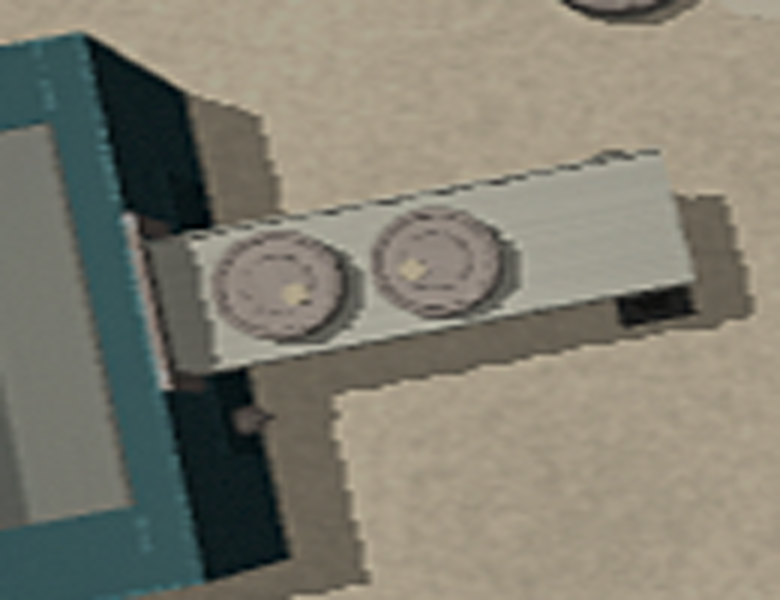

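View pics/c2.png

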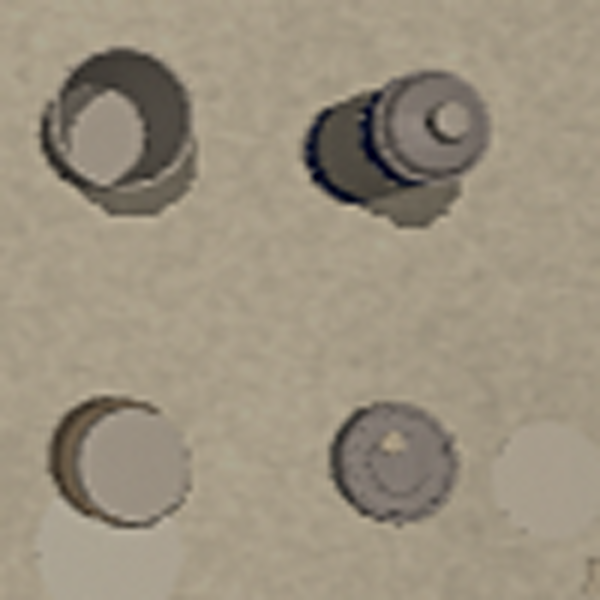

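View pics/c3.png

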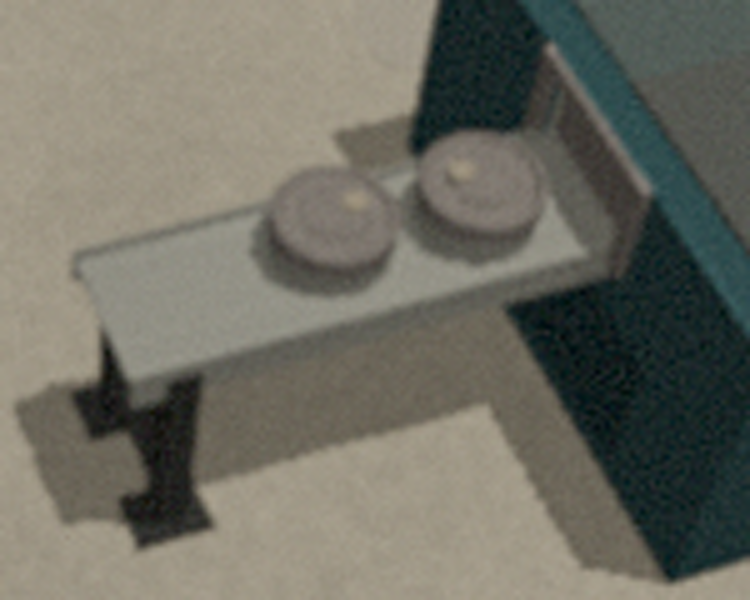

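```bash
cat > h.py <<'E'
import numpy as np, cv2
from scipy.optimize import least_squares
from cell import monitor, eyes, order
CI={n:eyes.camera_info(n) for n in("top","scene")}
def proj(n,P):
    c=CI[n]; return cv2.projectPoints(np.atleast_2d(np.array(P,float)),c["rvec"],c["tvec"],c["K"],c["dist"])[0].reshape(-1,2)
def ray(n,uv,z):
    c=CI[n]; p=cv2.undistortPoints(np.array([[uv]],float),c["K"],c["dist"]).ravel()
    R=cv2.Rodrigues(c["rvec"])[0]; C=-R.T@c["tvec"]; d=R.T@np.array([p[0],p[1],1]); return (C+d*(z-C[2])/d[2])
E
cat > m.py <<'E'
from h import *
t1=lambda X,Y:((X+.5)/6-.5+130,(Y+.5)/5-.5+155)
t2=lambda X,Y:((X+.5)/6-.5+300,(Y+.5)/6-.5+180)
s3=lambda X,Y:((X+.5)/5-.5+255,(Y+.5)/5-.5+130)
obs=[("top",t1(85,35),(0,-1,.177,.15)),("top",t1(205,582),(0,1,.177,.15)),
("top",t1(660,150),(-.24,-1,.13,.039)),("top",t1(693,287),(-.24,1,.13,.039)),
("scene",s3(75,258),(-.24,1,.13,.039)),("scene",s3(136,388),(-.24,-1,.13,.039))]
best=None
for s in(1,-1):
  def f(p):
    c,sn=np.cos(p[2]),np.sin(p[2]); r=[]
    for n,uv,(x,q,z,w) in obs:
        y=q*w*s; r+=list(proj(n,[p[0]+c*x-sn*y,p[1]+sn*x+c*y,z])[0]-uv)
    return np.array(r)
  for y0 in(0,1.5,3,-1.5):
    k=least_squares(f,[.4,.2,y0])
    if best is None or k.cost<best[0].cost: best=(k,s,f(k.x))
k,s,r=best; print(k.x,s,r.reshape(-1,2).round(1).tolist()); p=k.x
def loc(P):
    d=np.array(P[:2])-p[:2]; c,sn=np.cos(p[2]),np.sin(p[2]); return np.array([c*d[0]+sn*d[1],-sn*d[0]+c*d[1]])*1000
for nm,n,uv,z in[("a","top",t1(281,286),.153),("b","top",t1(437,262),.153),("b","scene",s3(333,214),.153),("a","scene",s3(480,183),.153)]:
    P=ray(n,uv,z); print(nm,n,P.round(4),loc(P).round(1))
P=ray("top",t2(397,460),.028); print("c",P.round(4))
print("c scene",ray("scene",(189/1.5-.2,268/1.5-.2),.028).round(4))
for nm,uv,z in[("jar",t2(133,465),.078),("can",t2(435,125),.14),("cup",t2(127,118),.09)]:print(nm,ray("top",uv,z).round(3))
E
python3 m.py
```

```text
[ 0.55077209  0.23968033 -4.50565316] 1 [[-0.9, -0.7], [0.2, 0.2], [-0.4, -1.3], [0.2, -1.8], [-0.5, -1.7], [-0.6, -1.7]]
a top [0.5595 0.1836 0.153 ] [-56.7   3. ]
b top [0.5711 0.1129 0.153 ] [-128.2    6.1]
b scene [0.5749 0.113  0.153 ] [-128.9    2.4]
a scene [0.565  0.1838 0.153 ] [-57.6  -2.5]
c [ 0.4227 -0.364   0.028 ]
c scene [ 0.4267 -0.3625  0.028 ]
jar [ 0.426 -0.221  0.078]
can [ 0.581 -0.358  0.14 ]
cup [ 0.593 -0.224  0.09 ]
```

Request:
{"op": "carry_out", "data": {
  "targets": [
    [[0,0,0],-0.16],
    [[0,0,0],-0.16],
    [[0,0,0],-0.16]
  ],
  "fingers": 0,
  "grip_force": 15
}}

```text
time: 0.48
tool_pos: [0.1574, -0.4995, 0.2041]
tool_rot: [-3.138, -0.003, 0.799]
contact_force: [0.3, -0.3, 0.3]
opening: 0.0915
```

```bash
cat > d.py <<'E'
from h import *
import sys
from scipy.spatial.transform import Rotation as Ro
x,y,z,yaw=map(float,sys.argv[1:5])
s=monitor.observe(); R=Ro.from_euler("xyz",s["tool_rot"])
d=R.inv().apply(np.array([x,y,z])-s["tool_pos"])
print("t",s["time"],"pos",s["tool_pos"].round(4),"rot",s["tool_rot"].round(4),"q6",s["qpos"][5].round(2),"F",s["contact_force"].round(2),"open",round(s["opening"],4))
print("tool delta",d.round(4),"twist",round(-((yaw-s["tool_rot"][2]+np.pi)%(2*np.pi)-np.pi),4))
E
python3 d.py 0.4245 -0.3635 0.12 0.785
```

```text
t 0.475 pos [ 0.1574 -0.4995  0.2041] rot [-3.138e+00 -2.700e-03  7.991e-01] q6 -0.64 F [ 0.3  -0.28  0.34] open 0.0915
tool delta [0.2835 0.0969 0.0845] twist 0.0141
```

Request:
{"op": "carry_out", "data": {
  "targets": [
    [[0.047,0.016,0.014],0],
    [[0.047,0.016,0.014],0],
    [[0.047,0.016,0.014],0],
    [[0.047,0.016,0.014],0],
    [[0.047,0.016,0.014],0],
    [[0.047,0.016,0.014],0],
    [[0,0,0],0]
  ]
}}

```text
time: 1.35
tool_pos: [0.4289, -0.3596, 0.1151]
tool_rot: [-3.134, -0.002, 0.798]
contact_force: [-0.1, -0.0, 0.2]
opening: 0.092
```

```bash
python3 d.py 0.4245 -0.3635 0.06 0.785; python3 - <<'E'
from h import *
for n in("top","scene"):
    im=eyes.read_camera(n)[:,:,::-1].copy(); cv2.imwrite(f"pics/{n}1_raw.png",im)
    p=monitor.observe()["tool_pos"]; print(n,proj(n,p))
    c=proj(n,[.4245,-.3635,.03])[0].astype(int)
    cv2.imwrite(f"pics/{n}1.png",cv2.resize(im[max(0,c[1]-65):c[1]+65,max(0,c[0]-65):c[0]+65],None,fx=4,fy=4,interpolation=cv2.INTER_CUBIC)); print(c)
a=cv2.imread("pics/top1.png");b=cv2.imread("pics/scene1.png");print(a.shape,b.shape)
E
```

```text
t 1.35 pos [ 0.4289 -0.3596  0.1151] rot [-3.1344e+00 -2.2000e-03  7.9820e-01] q6 -0.06 F [-0.08 -0.02  0.22] open 0.092
tool delta [-0.006  -0.0001  0.0551] twist 0.0132
top [[374.07187068 255.85052539]]
[365 255]
scene [[117.50539042 155.67759792]]
[125 177]
(520, 520, 3) (520, 520, 3)
```

View pics/scene1.png

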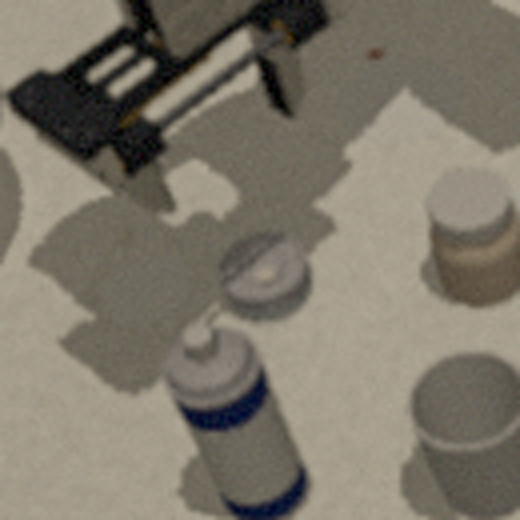

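View pics/top1.png

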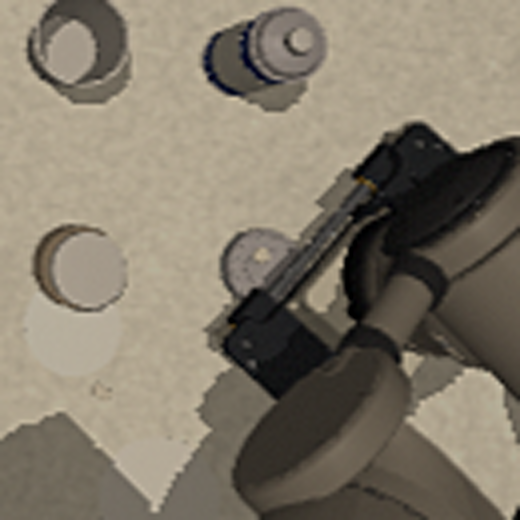

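Request:
{"op": "carry_out", "data": {
  "targets": [
    [[-0.006,0,0.035],0.013],
    [[0,0,0.035],0],
    [[0,0,0],0]
  ]
}}

```text
time: 1.82
tool_pos: [0.4198, -0.3697, 0.047]
tool_rot: [-3.14, 0.0, 0.777]
contact_force: [0.2, -0.0, -0.1]
opening: 0.092
```

```bash
python3 d.py 0.4245 -0.3635 0.01 0.785; python3 - <<'E'
from h import *
for n in("top","scene"):
    im=eyes.read_camera(n)[:,:,::-1].copy(); cv2.imwrite(f"pics/{n}2_raw.png",im)
    p=monitor.observe()["tool_pos"]; print(n,proj(n,p))
    c=proj(n,[.4245,-.3635,.03])[0].astype(int)
    cv2.imwrite(f"pics/{n}2.png",cv2.resize(im[c[1]-40:c[1]+40,c[0]-40:c[0]+40],None,fx=7,fy=7,interpolation=cv2.INTER_CUBIC)); print(c)
E
```

```text
t 1.825 pos [ 0.4198 -0.3697  0.047 ] rot [-3.1396e+00  2.0000e-04  7.7740e-01] q6 -0.07 F [ 0.24 -0.04 -0.11] open 0.092
tool delta [ 0.0077 -0.001   0.037 ] twist -0.0076
top [[370.14989247 257.1977357 ]]
[365 255]
scene [[120.60811281 171.96946709]]
[125 177]
```

View pics/scene2.png

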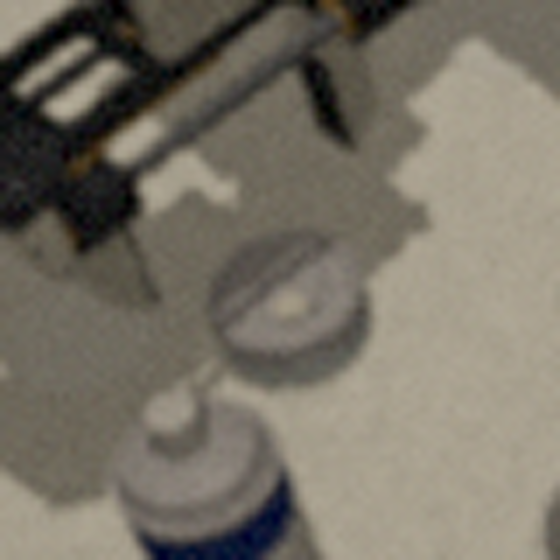

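View pics/top2.png

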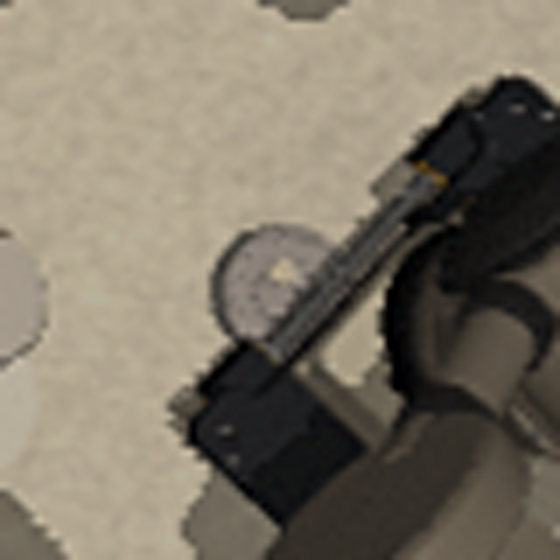

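```bash
python3 - <<'E'
from h import *
from scipy.spatial.transform import Rotation as Ro
s=monitor.observe();R=Ro.from_euler("xyz",s["tool_rot"]);p=s["tool_pos"]
for n in("scene","top"):
    im=cv2.imread(f"pics/{n}2_raw.png"); o=proj(n,[.4245,-.3635,.03])[0].astype(int)-40
    big=cv2.resize(im[o[1]:o[1]+80,o[0]:o[0]+80],None,fx=7,fy=7,interpolation=cv2.INTER_CUBIC)
    dr=lambda P,col:[cv2.circle(big,tuple(int(v) for v in ((q-o+.5)*7-.5)),2,col,-1) for q in proj(n,P)]
    dr([p+R.apply([a,b,0]) for a in(-.0095,.0095) for b in(-.065,-.046,.046,.065)],(0,0,255))
    th=np.linspace(0,6.28,40)
    for z,col in((0.028,(0,255,0)),(0,(255,255,0))): dr([[.4245+.03*np.cos(t),-.3635+.03*np.sin(t),z] for t in th],col)
    cv2.imwrite(f"pics/{n}2o.png",big)
E
```

```text
(no output)
```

View pics/scene2o.png

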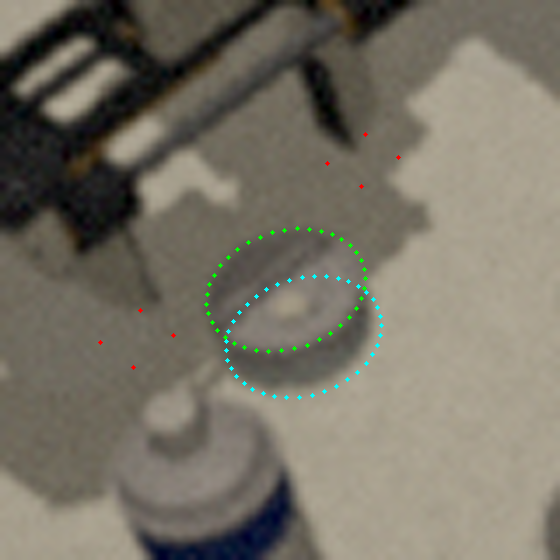

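View pics/top2o.png

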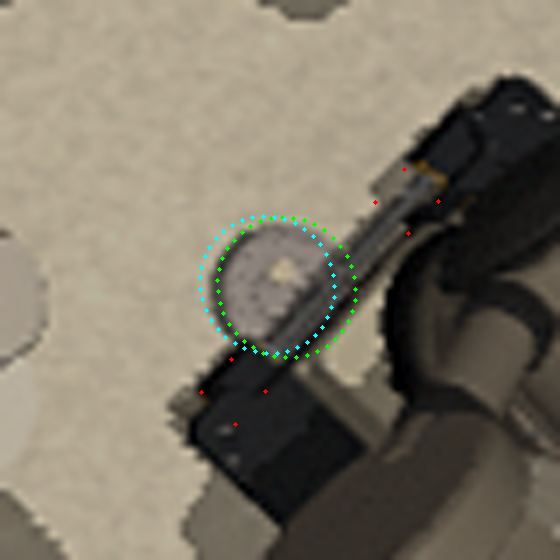

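Request:
{"op": "carry_out", "data": {
  "targets": [
    [[0.007,-0.001,0],0],
    [[0,0,0.018],0],
    [[0,0,0.016],0],
    [[0,0,0],0],
    [[0,0,0],0]
  ]
}}

```text
time: 2.55
tool_pos: [0.429, -0.3681, 0.0209]
tool_rot: [3.127, 0.001, 0.777]
contact_force: [0.4, -0.4, -1.0]
opening: 0.0917
```

```bash
python3 d.py 0.4245 -0.3635 0.01 0.785; cat > ov.py <<'E'
from h import *
import sys
from scipy.spatial.transform import Rotation as Ro
tag=sys.argv[1];cx,cy,cz=map(float,sys.argv[2:5])
out=[]
for n in("scene","top"):
    im=eyes.read_camera(n)[:,:,::-1].copy(); cv2.imwrite(f"pics/{n}{tag}_raw.png",im)
    s=monitor.observe();R=Ro.from_euler("xyz",s["tool_rot"]);p=s["tool_pos"]
    o=proj(n,[cx,cy,cz+.03])[0].astype(int)-40
    big=cv2.resize(im[o[1]:o[1]+80,o[0]:o[0]+80],(400,400),interpolation=cv2.INTER_CUBIC); f=5
    dr=lambda P,col:[cv2.circle(big,tuple(int(v) for v in ((q-o+.5)*f-.5)),1,col,-1) for q in proj(n,P)]
    w=s["opening"]/2
    dr([p+R.apply([a,b,0]) for a in(-.0095,.0095) for b in(-w-.019,-w,w,w+.019)],(0,0,255))
    th=np.linspace(0,6.28,30)
    dr([[cx+.03*np.cos(t),cy+.03*np.sin(t),cz+.028] for t in th],(0,255,0))
    out.append(big)
cv2.imwrite(f"pics/ov{tag}.png",np.hstack(out))
E
python3 ov.py 3 .4245 -.3635 0
```

```text
t 2.55 pos [ 0.429  -0.3681  0.0209] rot [3.1273e+00 8.0000e-04 7.7730e-01] q6 -0.05 F [ 0.35 -0.37 -1.03] open 0.0917
tool delta [ 0.     -0.0066  0.0108] twist -0.0077
```

View pics/ov3.png

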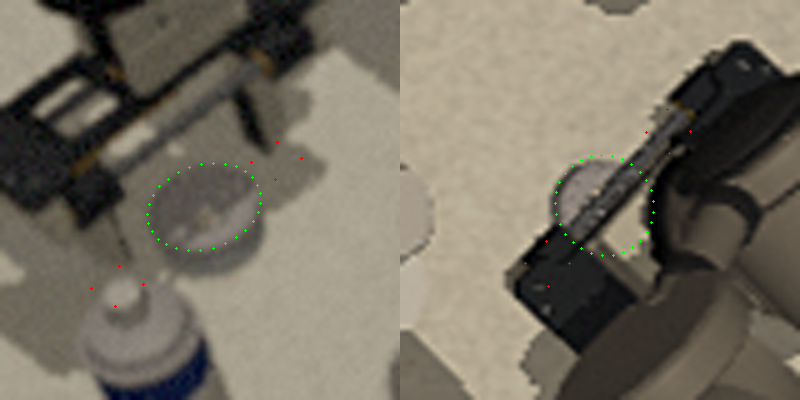

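Request:
{"op": "carry_out", "data": {
  "targets": [
    [[0,0,0],0],
    [[0,0,0],0]
  ]
}}

```text
time: 2.9
tool_pos: [0.4291, -0.3683, 0.0215]
tool_rot: [3.126, 0.001, 0.777]
contact_force: [-0.4, 0.7, -0.2]
opening: 0.092
```

```bash
python3 d.py 0.4245 -0.3635 0.01 0.785; python3 -c "
from h import *
for i in range(3):
  s=monitor.observe(); print(s['time'],s['tool_pos'],s['tool_rot'],s['qpos'],s['contact_force'],s['torque']); eyes.read_camera('top')"
```

```text
t 2.9 pos [ 0.4291 -0.3683  0.0215] rot [3.1264e+00 9.0000e-04 7.7710e-01] q6 -0.05 F [-0.41  0.71 -0.16] open 0.092
tool delta [ 0.0001 -0.0068  0.0114] twist -0.0079
2.9 [ 0.42908086 -0.36834618  0.0214587 ] [3.12642572e+00 8.96878660e-04 7.77096923e-01] [-8.44825009e-01  6.12972446e-01  1.64497434e+00 -1.57929366e-04
  8.68452918e-01 -5.10312990e-02] [-0.40669391  0.7135212  -0.16249797] [-0.01349799 -0.05029347 -0.0025794 ]
2.95 [ 0.42911902 -0.36838134  0.02146551] [3.12632187e+00 9.16084760e-04 7.77120810e-01] [-8.44807410e-01  6.12987654e-01  1.64491863e+00 -1.75984528e-04
  8.68388734e-01 -5.10262196e-02] [ 0.46328145  0.02234626 -0.13189   ] [-0.04768548 -0.03608885 -0.00595991]
3.0 [ 0.42906381 -0.36832175  0.02137944] [3.12653410e+00 8.91177345e-04 7.77123496e-01] [-8.44819113e-01  6.13097763e-01  1.64500893e+00 -1.57326366e-04
  8.68401545e-01 -5.10522574e-02] [-0.1242752  -0.7619116  -0.37128061] [ 0.04044981 -0.04762214 -0.01456497]
```

Request:
{"op": "carry_out", "data": {
  "targets": [
    [[0,-0.006,0.003],0],
    [[0,0,0.006],0],
    [[0,0,0],0]
  ]
}}

```text
time: 3.42
tool_pos: [0.4243, -0.3635, 0.0114]
tool_rot: [3.127, 0.001, 0.777]
contact_force: [-1.2, -0.1, -0.8]
opening: 0.0919
```

```bash
python3 d.py 0.4245 -0.3635 0.01 0.785; python3 ov.py 4 .4245 -.3635 0
```

```text
t 3.425 pos [ 0.4243 -0.3635  0.0114] rot [3.1274e+00 8.0000e-04 7.7710e-01] q6 -0.05 F [-1.16 -0.09 -0.78] open 0.0919
tool delta [0.0001 0.0001 0.0014] twist -0.0079
```

View pics/ov4.png

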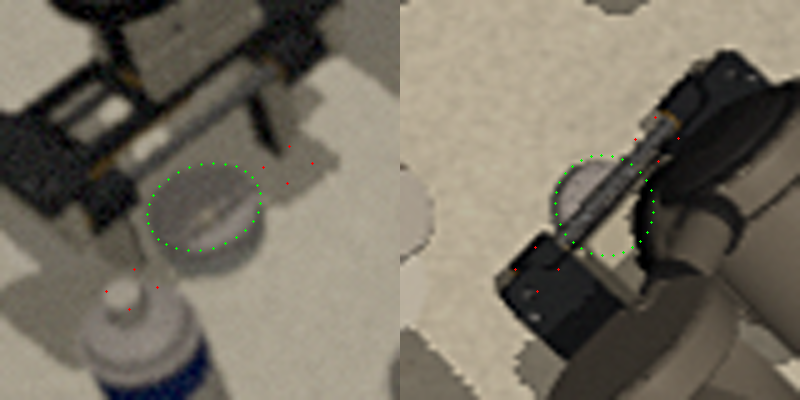

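Request:
{"op": "carry_out", "data": {
  "targets": [
    [[0,0,0],0],
    [[0,0,0],0],
    [[0,0,0],0],
    [[0,0,0],0]
  ],
  "fingers": 1,
  "grip_force": 12
}}

```text
time: 4.03
tool_pos: [0.4249, -0.3641, 0.0121]
tool_rot: [3.126, 0.001, 0.777]
contact_force: [-0.1, -0.1, 0.1]
opening: 0.0567
```

```bash
python3 d.py 0.4245 -0.3635 0.01 0.785; python3 ov.py 5 .4245 -.3635 0
```

```text
t 4.025 pos [ 0.4249 -0.3641  0.0121] rot [3.1257e+00 9.0000e-04 7.7710e-01] q6 -0.05 F [-0.12 -0.06  0.08] open 0.0567
tool delta [ 0.0002 -0.0008  0.0021] twist -0.0079
```

View pics/ov5.png

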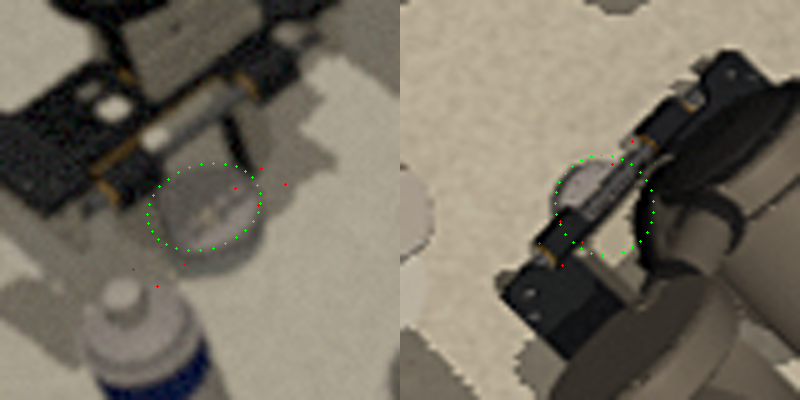

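```bash
python3 -c "
from h import *
for i in range(3):
  s=monitor.observe(); print(s['time'],s['opening'],s['contact_force']); eyes.read_camera('top')"
```

```text
4.125 0.04819926782437577 [-0.4475648  -0.32642168 -0.74814415]
4.175 0.04386137574229725 [ 0.31502147 -0.49213304 -0.28133618]
4.225 0.04056462032909139 [-0.02479125  0.14418401 -0.19823206]
```

Request:
{"op": "carry_out", "data": {
  "targets": [
    [[0,0,0],0],
    [[0,0,0],0],
    [[0,0,0],0],
    [[0,0,0],0],
    [[0,0,0],0]
  ],
  "fingers": 0
}}

```text
time: 4.9
tool_pos: [0.4248, -0.3641, 0.012]
tool_rot: [3.126, 0.001, 0.777]
contact_force: [-0.7, 0.4, 0.5]
opening: 0.082
```

```bash
python3 d.py 0.4245 -0.3635 0.01 0.785; python3 ov.py 6 .4245 -.3635 0
```

```text
t 4.9 pos [ 0.4248 -0.3641  0.012 ] rot [3.1259e+00 9.0000e-04 7.7710e-01] q6 -0.05 F [-0.68  0.44  0.52] open 0.082
tool delta [ 0.0002 -0.0007  0.002 ] twist -0.0079
```

View pics/ov6.png

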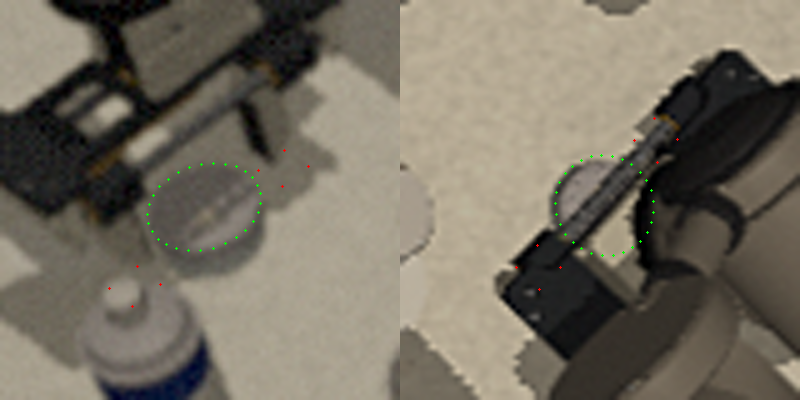

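Request:
{"op": "carry_out", "data": {
  "targets": [
    [[0,0,0.004],0],
    [[0,0,0.004],0],
    [[0,0,0.004],0],
    [[0,0,0],0]
  ]
}}

```text
time: 5.5
tool_pos: [0.4248, -0.364, -0.0011]
tool_rot: [3.127, 0.001, 0.777]
contact_force: [-0.5, -0.2, -0.1]
opening: 0.092
```

```bash
python3 d.py 0.4245 -0.3635 -0.007 0.785; python3 ov.py 7 .4245 -.3635 0
```

```text
t 5.5 pos [ 0.4248 -0.364  -0.0011] rot [3.1266e+00 9.0000e-04 7.7710e-01] q6 -0.05 F [-0.48 -0.2  -0.07] open 0.092
tool delta [ 0.0002 -0.0007  0.0059] twist -0.0079
```

View pics/ov7.png

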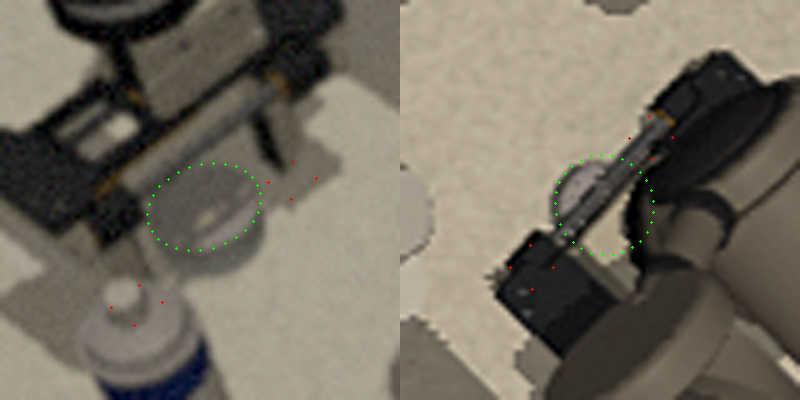

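Request:
{"op": "carry_out", "data": {
  "targets": [
    [[0,0,0.003],0],
    [[0,0,0.003],0],
    [[0,0,0],0]
  ]
}}

```text
time: 5.98
tool_pos: [0.4252, -0.3645, -0.007]
tool_rot: [3.125, 0.001, 0.777]
contact_force: [0.7, 0.5, 0.4]
opening: 0.0919
```

Request:
{"op": "carry_out", "data": {
  "targets": [
    [[0,0,0.002],0],
    [[0,0,0.002],0],
    [[0,0,0],0]
  ]
}}

```text
time: 6.35
tool_pos: [0.4253, -0.3645, -0.0112]
tool_rot: [3.125, 0.001, 0.777]
contact_force: [-0.6, 0.5, 0.7]
opening: 0.0919
```

Request:
{"op": "carry_out", "data": {
  "targets": [
    [[0,0,0.002],0],
    [[0,0,0.002],0],
    [[0,0,0],0]
  ]
}}

```text
time: 6.72
tool_pos: [0.4253, -0.3646, -0.0154]
tool_rot: [3.125, 0.001, 0.777]
contact_force: [-0.3, -0.1, 1.1]
opening: 0.0919
```

Request:
{"op": "carry_out", "data": {
  "targets": [
    [[0,0,0.002],0],
    [[0,0,0],0]
  ]
}}

```text
time: 6.98
tool_pos: [0.4253, -0.3646, -0.0176]
tool_rot: [3.125, 0.001, 0.777]
contact_force: [-0.0, -0.5, 0.0]
opening: 0.0917
```

Request:
{"op": "carry_out", "data": {
  "targets": [
    [[0,0,0.002],0],
    [[0,0,0],0]
  ]
}}

```text
time: 7.22
tool_pos: [0.4255, -0.3648, -0.0195]
tool_rot: [3.125, 0.001, 0.777]
contact_force: [0.1, -0.3, -0.0]
opening: 0.0916
```

```bash
python3 ov.py 8 .4245 -.3635 0
```

```text
(no output)
```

View pics/ov8.png

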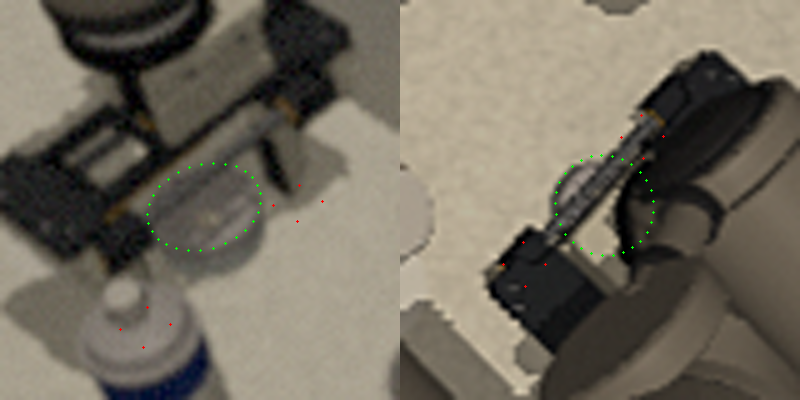

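Request:
{"op": "carry_out", "data": {
  "targets": [
    [[0,0,0.002],0],
    [[0,0,0],0]
  ]
}}

```text
time: 7.58
tool_pos: [0.4256, -0.3649, -0.0194]
tool_rot: [3.124, 0.001, 0.777]
contact_force: [0.2, -0.7, -0.3]
opening: 0.0916
```

Request:
{"op": "carry_out", "data": {
  "targets": [
    [[0,0,0.002],0],
    [[0,0,0],0]
  ]
}}

```text
time: 7.82
tool_pos: [0.4258, -0.3651, -0.0194]
tool_rot: [3.123, 0.001, 0.777]
contact_force: [0.1, -0.1, -0.9]
opening: 0.0918
```

```bash
python3 -c "
from h import *
s=monitor.observe(); print(s)"
```

```text
{'time': 7.825, 'qpos': array([-8.45257032e-01,  6.68116235e-01,  1.68674036e+00, -3.89352486e-04,
        7.68467194e-01, -5.16173273e-02]), 'qvel': array([-2.37579534e-04, -5.65688157e-03, -3.13493408e-03,  3.63267904e-05,
        1.95771416e-03, -5.10773822e-04]), 'joint_efforts': array([-6.06236819e-03, -5.14843261e+01, -1.68119788e+01,  5.37471834e-02,
        2.66038271e-02,  2.28351593e-03]), 'tool_pos': array([ 0.42583405, -0.36512682, -0.01944529]), 'tool_rot': array([3.12336238e+00, 1.21783159e-03, 7.77422985e-01]), 'contact_force': array([ 0.09667342, -0.06703164, -0.91071191]), 'torque': array([ 0.01674681, -0.06750834, -0.01243248]), 'opening': 0.09182997690250742}
```

Request:
{"op": "carry_out", "data": {
  "targets": [
    [[0,0,-0.003],0],
    [[0,0,0],0]
  ]
}}

```text
time: 8.07
tool_pos: [0.4258, -0.3651, -0.0166]
tool_rot: [3.123, 0.001, 0.777]
contact_force: [-0.4, 0.4, 0.4]
opening: 0.0915
```

```bash
python3 -c "
from h import *
s=monitor.observe(); print(s)"
```

```text
{'time': 8.075, 'qpos': array([-8.45261480e-01,  6.63573058e-01,  1.68540124e+00, -3.38622338e-04,
        7.74408027e-01, -5.16356462e-02]), 'qvel': array([-0.00101391,  0.00642118,  0.00477517,  0.0003192 , -0.00360375,
        0.00149326]), 'joint_efforts': array([ 1.98211370e-02, -5.11876416e+01, -1.67274249e+01,  5.60903968e-02,
       -2.16939719e-03,  1.16819043e-03]), 'tool_pos': array([ 0.42579988, -0.36507475, -0.01663197]), 'tool_rot': array([3.12341907e+00, 1.18067429e-03, 7.77399667e-01]), 'contact_force': array([-0.3648451 ,  0.37764146,  0.41413041]), 'torque': array([ 0.01215914, -0.00898981, -0.06863751]), 'opening': 0.09153001129429311}
```

```bash
cat > ov2.py <<'E'
from h import *
import sys
from scipy.spatial.transform import Rotation as Ro
tag=sys.argv[1]; dz=[float(v) for v in sys.argv[2:]]
n="scene"
im=eyes.read_camera(n)[:,:,::-1].copy(); cv2.imwrite(f"pics/{n}{tag}_raw.png",im)
s=monitor.observe();R=Ro.from_euler("xyz",s["tool_rot"]);p=s["tool_pos"]
o=proj(n,p)[0].astype(int)-[32,42]; f=10
big=cv2.resize(im[o[1]:o[1]+60,o[0]:o[0]+70],None,fx=f,fy=f,interpolation=cv2.INTER_CUBIC)
w=s["opening"]/2
for d,col in zip(dz,((0,0,255),(0,255,0),(255,255,0))):
    for b0,b1 in((w,w+.019),(-w,-w-.019)):
        P=[p+R.apply([a,b,-d]) for a,b in((-.0095,b0),(.0095,b0),(.0095,b1),(-.0095,b1))]
        q=((proj(n,P)-o+.5)*f-.5).astype(int); cv2.polylines(big,[q],True,col,1)
cv2.imwrite(f"pics/z{tag}.png",big)
E
python3 ov2.py 9 0 0.017 0.03
```

```text
(no output)
```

View pics/z9.png

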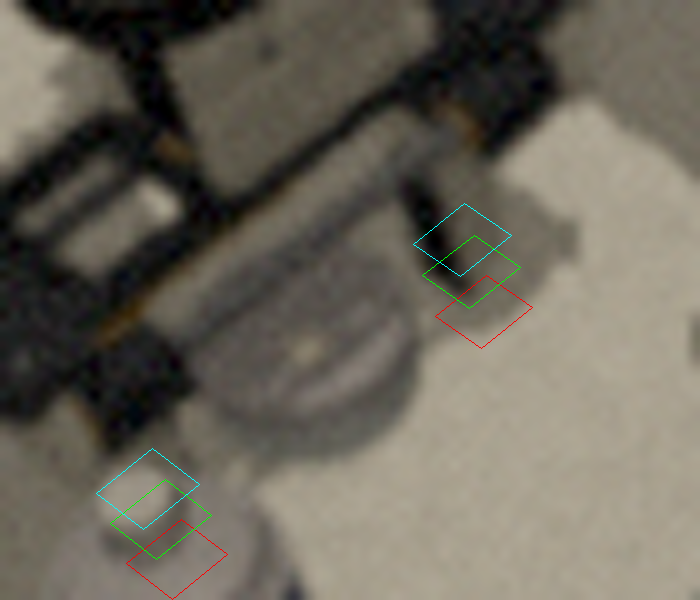

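Request:
{"op": "carry_out", "data": {
  "targets": [
    [[0,-0.001,-0.007],0],
    [[0,0,0],0]
  ]
}}

```text
time: 8.38
tool_pos: [0.4248, -0.364, -0.0097]
tool_rot: [3.124, 0.001, 0.777]
contact_force: [-0.8, -0.1, -0.1]
opening: 0.0912
```

Request:
{"op": "carry_out", "data": {
  "targets": [
    [[0,0,0],0],
    [[0,0,0],0],
    [[0,0,0],0],
    [[0,0,0],0],
    [[0,0,0],0]
  ],
  "fingers": 1,
  "grip_force": 12
}}

```text
time: 9.0
tool_pos: [0.4246, -0.3639, -0.0099]
tool_rot: [3.125, 0.001, 0.777]
contact_force: [-0.1, -0.1, 0.5]
opening: 0.0592
```

```bash
python3 ov2.py 10 0 0.019; python3 d.py .4245 -.3635 .1 .785
```

```text
t 9.05 pos [ 0.4247 -0.3639 -0.0099] rot [3.1247e+00 1.1000e-03 7.7740e-01] q6 -0.05 F [-0.72 -0.12  0.32] open 0.0589
tool delta [ 0.      0.0015 -0.1099] twist -0.0076
```

View pics/z10.png

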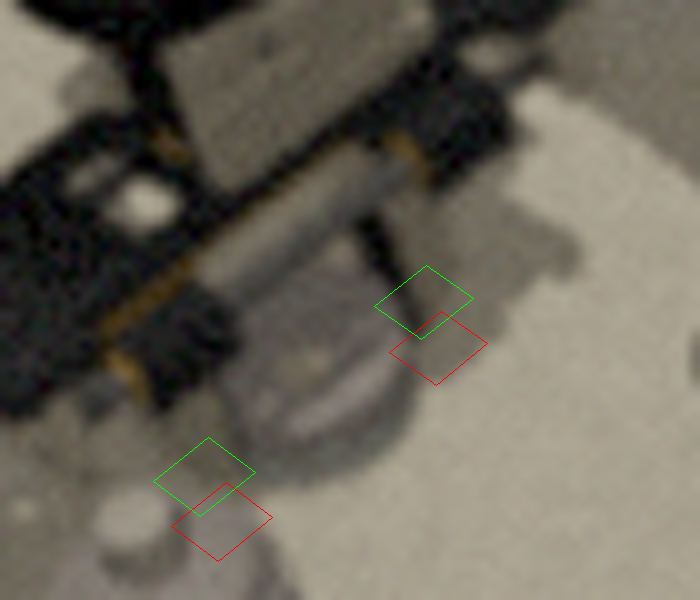

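Request:
{"op": "carry_out", "data": {
  "targets": [
    [[0,0,0],0],
    [[0,0,0],0],
    [[0,0,0],0]
  ]
}}

```text
time: 9.43
tool_pos: [0.4246, -0.3639, -0.0099]
tool_rot: [3.125, 0.001, 0.777]
contact_force: [0.7, 0.2, -0.6]
opening: 0.0593
```

Request:
{"op": "carry_out", "data": {
  "targets": [
    [[0,0,-0.02],0],
    [[0,0,-0.03],0],
    [[0,0,-0.04],0],
    [[0,0,-0.05],0],
    [[0,0,-0.05],0],
    [[0,0,0],0]
  ]
}}

```text
time: 10.18
tool_pos: [0.4214, -0.3603, 0.1832]
tool_rot: [3.131, 0.001, 0.777]
contact_force: [0.8, 0.5, -1.5]
opening: 0.0588
```

```bash
python3 ov2.py 11 0 0.019; python3 d.py .4245 -.3635 .18 1.7775
```

```text
t 10.225 pos [ 0.4204 -0.3592  0.1808] rot [3.1356e+00 5.0000e-04 7.7710e-01] q6 -0.05 F [-0.6  -0.24 -2.74] open 0.0593
tool delta [-0.0001  0.0059  0.0008] twist -1.0004
```

View pics/z11.png

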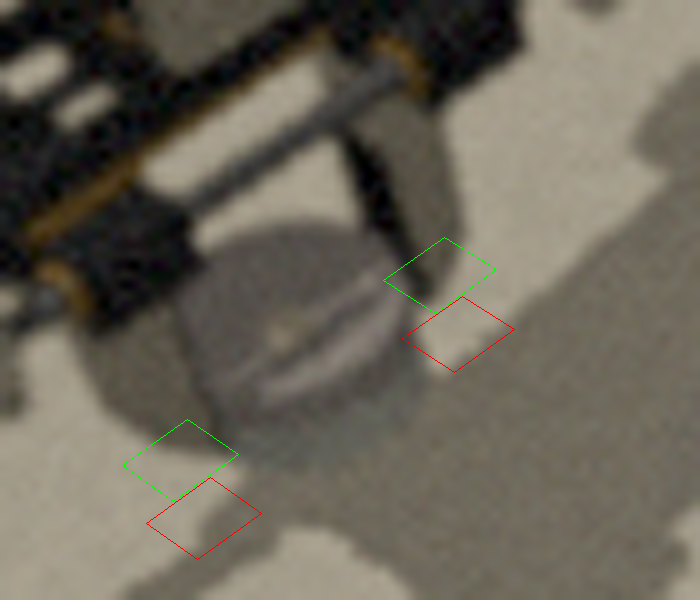

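Request:
{"op": "carry_out", "data": {
  "targets": [
    [[0,0,0],-0.18],
    [[0,0,0],-0.18],
    [[0,0,0],-0.18],
    [[0,0,0],-0.18],
    [[0,0,0],-0.18],
    [[0,0,0],-0.1],
    [[0,0,0],0]
  ]
}}

```text
time: 11.1
tool_pos: [0.4148, -0.3531, 0.1658]
tool_rot: [-3.131, -0.019, 1.809]
contact_force: [0.4, 0.1, -1.9]
opening: 0.0596
```

```bash
python3 d.py .5918 .044 .17 1.7775
```

```text
t 11.1 pos [ 0.4148 -0.3531  0.1658] rot [-3.1314 -0.0189  1.8086] q6 -1.08 F [ 0.42  0.08 -1.89] open 0.0596
tool delta [ 0.3442  0.2656 -0.0004] twist 0.0311
```

Request:
{"op": "carry_out", "data": {
  "targets": [
    [[0.037,0.0285,-0.004],0],
    [[0.037,0.0285,-0.004],0],
    [[0.037,0.0285,-0.003],0],
    [[0.037,0.0285,-0.003],0],
    [[0.037,0.0285,-0.003],0],
    [[0.037,0.0285,-0.002],0],
    [[0.037,0.0285,-0.002],0],
    [[0.03,0.0285,0],0.015],
    [[0,0,0],0.015]
  ]
}}

```text
time: 12.22
tool_pos: [0.5721, -0.0088, 0.1794]
tool_rot: [-3.116, -0.029, 1.751]
contact_force: [0.7, -0.6, -1.5]
opening: 0.0594
```

```bash
python3 d.py .5918 .044 .17 1.7775
```

```text
t 12.225 pos [ 0.5721 -0.0088  0.1794] rot [-3.1157 -0.029   1.7508] q6 -0.35 F [ 0.75 -0.59 -1.51] open 0.0594
tool delta [0.0482 0.0291 0.01  ] twist -0.0267
```

Request:
{"op": "carry_out", "data": {
  "targets": [
    [[0.02,0.012,0],-0.013],
    [[0.02,0.012,0],-0.013],
    [[0.005,0.004,0],0],
    [[0,0,0],0]
  ]
}}

```text
time: 12.72
tool_pos: [0.5898, 0.0402, 0.177]
tool_rot: [-3.11, -0.03, 1.772]
contact_force: [0.7, 0.1, -2.2]
opening: 0.0591
```

```bash
python3 d.py .5918 .044 .14 1.7775; python3 ov.py 12 .5918 .044 .125
```

```text
t 12.725 pos [0.5898 0.0402 0.177 ] rot [-3.1101 -0.0295  1.7715] q6 -0.28 F [ 0.69  0.09 -2.19] open 0.0591
tool delta [0.0023 0.0039 0.0369] twist -0.006
```

View pics/ov12.png

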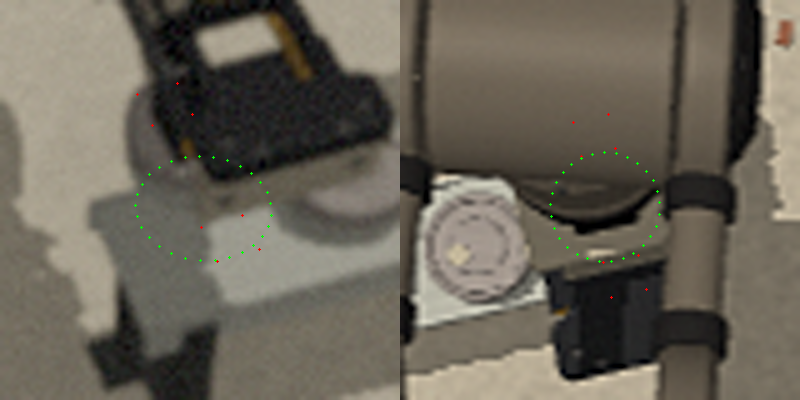

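```bash
cat > ov3.py <<'E'
from h import *
import sys
from scipy.spatial.transform import Rotation as Ro
tag=sys.argv[1]
n="scene"
im=eyes.read_camera(n)[:,:,::-1].copy(); cv2.imwrite(f"pics/{n}{tag}_raw.png",im)
s=monitor.observe();R=Ro.from_euler("xyz",s["tool_rot"]);p=s["tool_pos"]
o=proj(n,p)[0].astype(int)-[40,45]; f=6
big=cv2.resize(im[o[1]:o[1]+90,o[0]:o[0]+130],None,fx=f,fy=f,interpolation=cv2.INTER_CUBIC)
th=np.linspace(0,2*np.pi,60)
def pl(P,col,c=True):
    q=((proj(n,P)-o+.5)*f-.5).astype(int); cv2.polylines(big,[q],c,col,1)
for h,col in((-.0099,(0,255,0)),(-.0379,(0,255,255))): pl([p+R.apply([.03*np.cos(t),.03*np.sin(t),h]) for t in th],col)
X,Y,A=.5508,.2397,1.7775
C=lambda x,y,z:[X+np.cos(A)*x-np.sin(A)*y,Y+np.sin(A)*x+np.cos(A)*y,z]
pl([C(-.24,.037,.125),C(-.24,-.037,.125),C(0,-.037,.125),C(0,.037,.125)],(0,0,255))
cv2.imwrite(f"pics/h{tag}.png",big)
E
python3 ov3.py 13
```

```text
(no output)
```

View pics/h13.png

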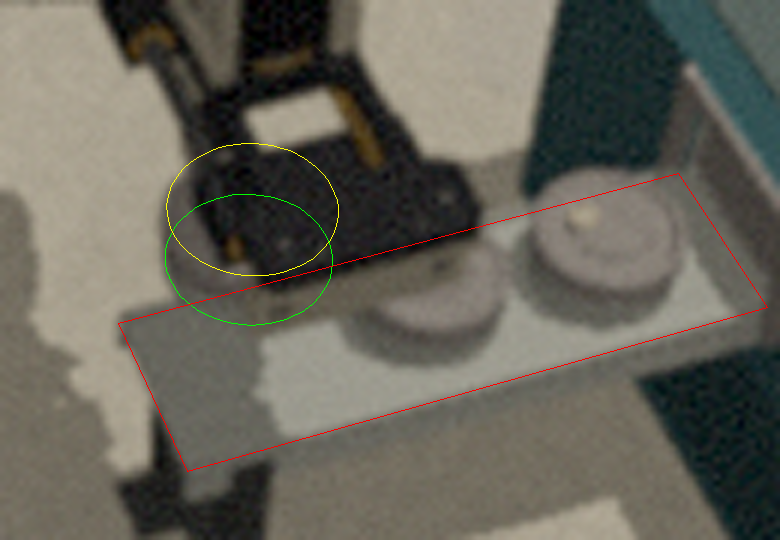

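Request:
{"op": "carry_out", "data": {
  "targets": [
    [[0.002,0.004,0.01],0],
    [[0,0,0.012],0],
    [[0,0,0.012],0],
    [[0,0,0.01],0],
    [[0,0,0],0]
  ]
}}

```text
time: 13.5
tool_pos: [0.5909, 0.0424, 0.1291]
tool_rot: [-3.108, -0.03, 1.769]
contact_force: [-0.5, -0.5, -2.4]
opening: 0.0594
```

```bash
python3 d.py .5918 .044 .116 1.7775;python3 ov3.py 14
```

```text
t 13.5 pos [0.5909 0.0424 0.1291] rot [-3.1084 -0.0298  1.7689] q6 -0.28 F [-0.5  -0.5  -2.41] open 0.0594
tool delta [0.001  0.0017 0.0131] twist -0.0086
```

View pics/h14.png

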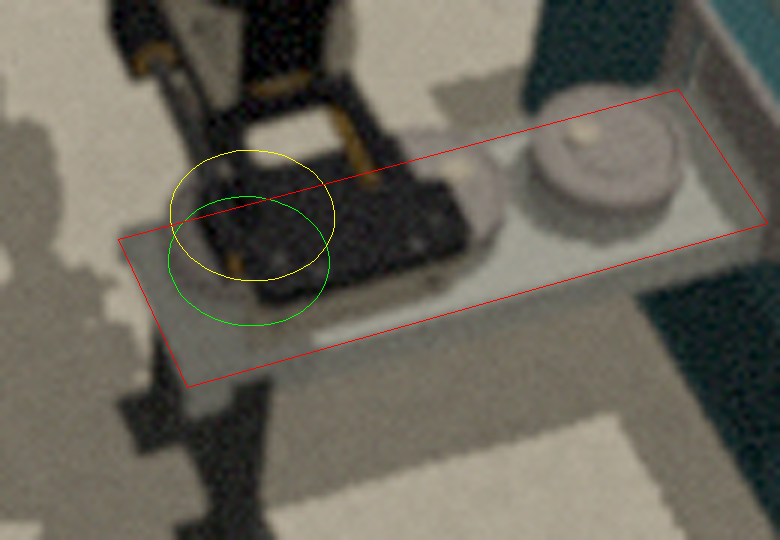

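Request:
{"op": "carry_out", "data": {
  "targets": [
    [[0.001,0.002,0.005],0],
    [[0,0,0.004],0],
    [[0,0,0],0]
  ]
}}

```text
time: 13.92
tool_pos: [0.5934, 0.044, 0.1209]
tool_rot: [-3.111, -0.029, 1.769]
contact_force: [0.2, 0.1, -2.0]
opening: 0.0589
```

Request:
{"op": "carry_out", "data": {
  "targets": [
    [[0,0,0.002],0],
    [[0,0,0],0]
  ]
}}

```text
time: 14.18
tool_pos: [0.5935, 0.0441, 0.1191]
tool_rot: [-3.112, -0.029, 1.769]
contact_force: [0.1, -0.6, -1.9]
opening: 0.0594
```

Request:
{"op": "carry_out", "data": {
  "targets": [
    [[0,0,0.001],0],
    [[0,0,0],0]
  ]
}}

```text
time: 14.42
tool_pos: [0.5936, 0.0441, 0.1182]
tool_rot: [-3.112, -0.029, 1.769]
contact_force: [-0.4, -0.2, -0.9]
opening: 0.0592
```

Request:
{"op": "carry_out", "data": {
  "targets": [
    [[0,0,0.001],0],
    [[0,0,0],0]
  ]
}}

```text
time: 14.68
tool_pos: [0.5935, 0.0441, 0.1172]
tool_rot: [-3.112, -0.029, 1.769]
contact_force: [-0.3, 0.2, -2.1]
opening: 0.059
```

Request:
{"op": "carry_out", "data": {
  "targets": [
    [[0,0,0.001],0],
    [[0,0,0],0]
  ]
}}

```text
time: 14.92
tool_pos: [0.5938, 0.0441, 0.1165]
tool_rot: [-3.113, -0.029, 1.769]
contact_force: [-0.5, -0.1, -0.6]
opening: 0.059
```

```bash
python3 ov3.py 15
```

```text
(no output)
```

View pics/h15.png

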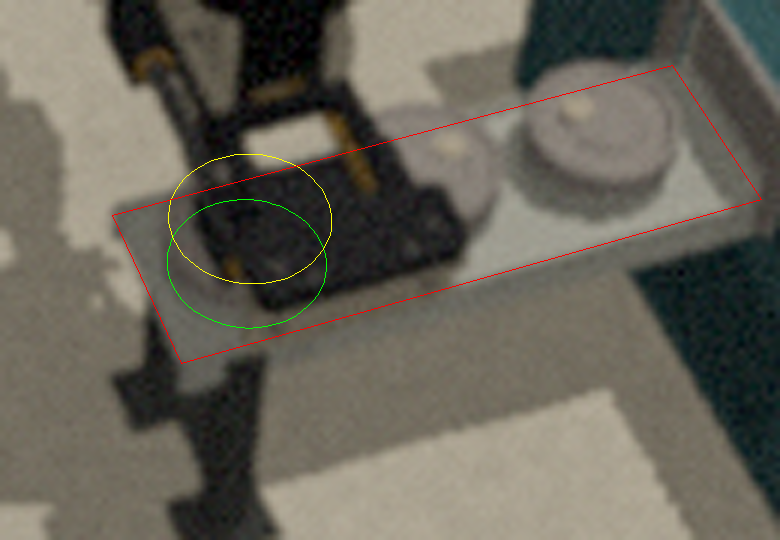

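Request:
{"op": "carry_out", "data": {
  "targets": [
    [[0,0,0],0],
    [[0,0,0],0],
    [[0,0,0],0],
    [[0,0,0],0],
    [[0,0,0],0]
  ],
  "fingers": 0
}}

```text
time: 15.6
tool_pos: [0.5941, 0.0441, 0.1169]
tool_rot: [-3.114, -0.028, 1.769]
contact_force: [-0.0, -0.6, 0.4]
opening: 0.0917
```

Request:
{"op": "carry_out", "data": {
  "targets": [
    [[0,0,-0.015],0],
    [[0,0,-0.02],0],
    [[0,0,-0.02],0],
    [[-0.02,0,-0.01],0],
    [[-0.03,0,0],0],
    [[-0.03,0,0],0],
    [[0,0,0],0]
  ]
}}

```text
time: 16.48
tool_pos: [0.6138, -0.042, 0.1863]
tool_rot: [-3.117, -0.026, 1.769]
contact_force: [-1.2, 0.2, -0.1]
opening: 0.0918
```

```bash
python3 ov3.py 16; python3 d.py .5918 .044 .116 1.7775; python3 - <<'E'
from h import *
im=eyes.read_camera("top")[:,:,::-1]; cv2.imwrite("pics/top16.png",cv2.resize(im[140:260,130:290],None,fx=5,fy=5,interpolation=cv2.INTER_CUBIC))
E
```

```text
t 16.525 pos [ 0.6136 -0.0408  0.1863] rot [-3.1175 -0.0262  1.77  ] q6 -0.4 F [-0.03  0.44 -0.37] open 0.0918
tool delta [ 0.0856 -0.0029  0.0727] twist -0.0075
```

View pics/h16.png

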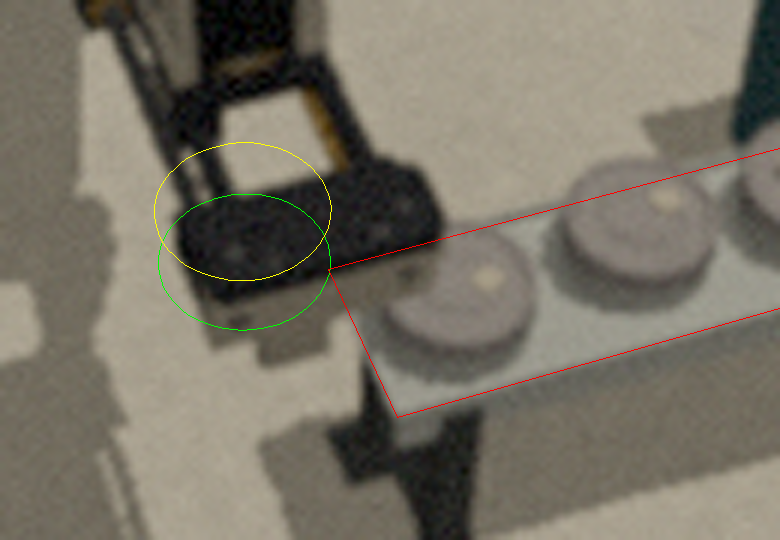

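View pics/top16.png

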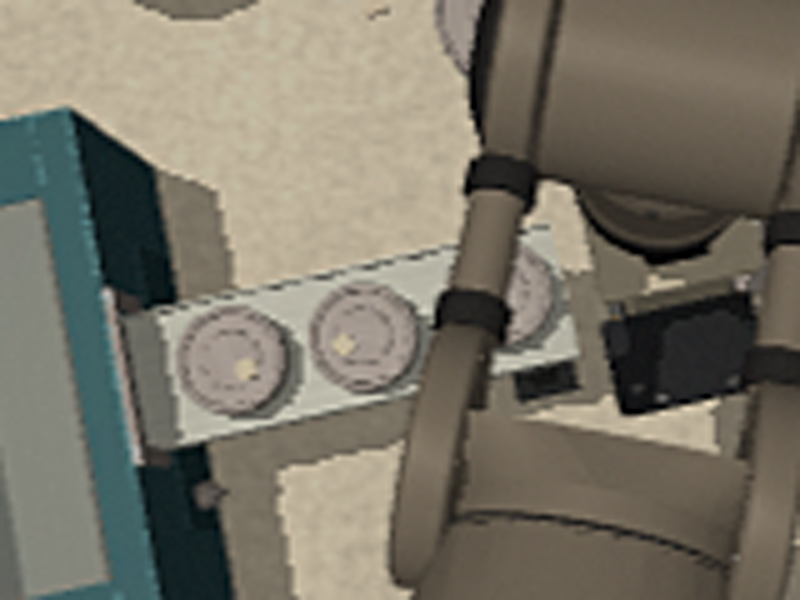

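```bash
python3 - <<'E'
from h import *
X,Y,A=.5508,.2397,1.7775
p=np.array([.6136,-.0408,.1863]); o=proj("scene",p)[0].astype(int)-[40,45]
def loc(P):
    d=P[:2]-[X,Y]; return np.array([np.cos(A)*d[0]+np.sin(A)*d[1],-np.sin(A)*d[0]+np.cos(A)*d[1]])*1000
for uv in((461,289),(640,215)):
    P=ray("scene",(np.array(uv)+.5)/6-.5+o,.153); print(P,loc(P))
# top right edge
P=ray("top",((563+.5)/5-.5+130,(285+.5)/5-.5+140),.153); print(P,loc(P))
C=lambda x,y:[X+np.cos(A)*x-np.sin(A)*y,Y+np.sin(A)*x+np.cos(A)*y]
for x in(-.26,-.24,-.02): print(x,C(x,0))
E
```

```text
[0.60172776 0.04027185 0.153     ] [-205.63502578   -8.91404233]
[0.57495874 0.11312706 0.153     ] [-128.83676254    2.33271174]
[0.59753434 0.00393526 0.153     ] [-240.33747192    2.64764582]
-0.26 [np.float64(0.604161064545453), np.float64(-0.01476531549619095)]
-0.24 [np.float64(0.6000563672727258), np.float64(0.004808939541977614)]
-0.02 [np.float64(0.5549046972727271), np.float64(0.22012574496183146)]
```

```bash
cat > e.py <<'E'
import sys,subprocess
from h import *
X,Y,A=.5508,.2397,1.7775
x,y,z=map(float,sys.argv[1:4])
s=monitor.observe();d=s["tool_pos"][:2]-[X,Y];print("local mm",(1000*np.array([np.cos(A)*d[0]+np.sin(A)*d[1],-np.sin(A)*d[0]+np.cos(A)*d[1]])).round(1))
subprocess.run(["python3","d.py",str(X+np.cos(A)*x-np.sin(A)*y),str(Y+np.sin(A)*x+np.cos(A)*y),str(z),"1.7775"])
E
python3 e.py -.275 0 .1155
```

```text
t 16.575 pos [ 0.6135 -0.0397  0.1863] rot [-3.1174 -0.0266  1.7711] q6 -0.4 F [ 1.01  0.05 -0.23] open 0.0919
tool delta [ 0.0094 -0.0023  0.0711] twist -0.0064
local mm [-286.3   -4. ]
```

Request:
{"op": "carry_out", "data": {
  "targets": [
    [[0.003,-0.002,0.014],-0.006],
    [[0,0,0.014],0],
    [[0,0,0.014],0],
    [[0,0,0.014],0],
    [[0,0,0.01],0],
    [[0,0,0],0]
  ],
  "fingers": 0.67
}}

```text
time: 17.32
tool_pos: [0.6071, -0.0328, 0.1142]
tool_rot: [-3.114, -0.029, 1.781]
contact_force: [0.0, 0.8, -0.4]
opening: 0.0363
```

```bash
python3 e.py -.26 0 .1165; python3 ov3.py 17
```

```text
t 17.325 pos [ 0.6071 -0.0328  0.1142] rot [-3.1141 -0.0286  1.7808] q6 -0.41 F [ 0.05  0.77 -0.42] open 0.0363
tool delta [ 0.0183  0.0008 -0.0018] twist 0.0033
local mm [-278.2    0.8]
```

View pics/h17.png

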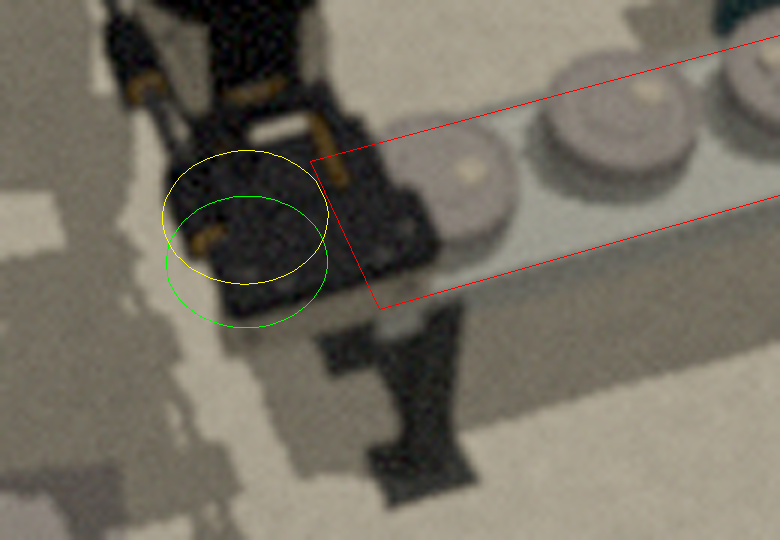

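Request:
{"op": "carry_out", "data": {
  "targets": [
    [[0.006,0,-0.002],0.003],
    [[0.006,0,0],0],
    [[0.006,0,0],0],
    [[0.006,0,0],0],
    [[0,0,0],0]
  ]
}}

```text
time: 18.0
tool_pos: [0.6033, -0.0075, 0.1197]
tool_rot: [-3.118, -0.027, 1.778]
contact_force: [0.5, -0.3, -0.3]
opening: 0.0305
```

```bash
python3 e.py -.2 0 .1165
```

```text
t 18.0 pos [ 0.6033 -0.0075  0.1197] rot [-3.1185 -0.027   1.778 ] q6 -0.36 F [ 0.54 -0.25 -0.26] open 0.0305
tool delta [ 0.0526 -0.0005  0.0046] twist 0.0005
local mm [-252.7   -0.6]
```

Request:
{"op": "carry_out", "data": {
  "targets": [
    [[0.006,0,0.002],0],
    [[0.006,0,0.002],0],
    [[0.007,0,0],0],
    [[0.007,0,0],0],
    [[0.007,0,0],0],
    [[0,0,0],0]
  ]
}}

```text
time: 18.75
tool_pos: [0.5958, 0.0271, 0.1161]
tool_rot: [-3.118, -0.027, 1.778]
contact_force: [-0.1, -0.8, 0.9]
opening: 0.03
```

```bash
python3 e.py -.12 0 .1165; python3 ov3.py 18
```

```text
t 18.75 pos [0.5958 0.0271 0.1161] rot [-3.1181 -0.0268  1.7781] q6 -0.31 F [-0.11 -0.8   0.91] open 0.03
tool delta [ 0.0973 -0.0003  0.0022] twist 0.0006
local mm [-217.3   -0.4]
```

View pics/h18.png

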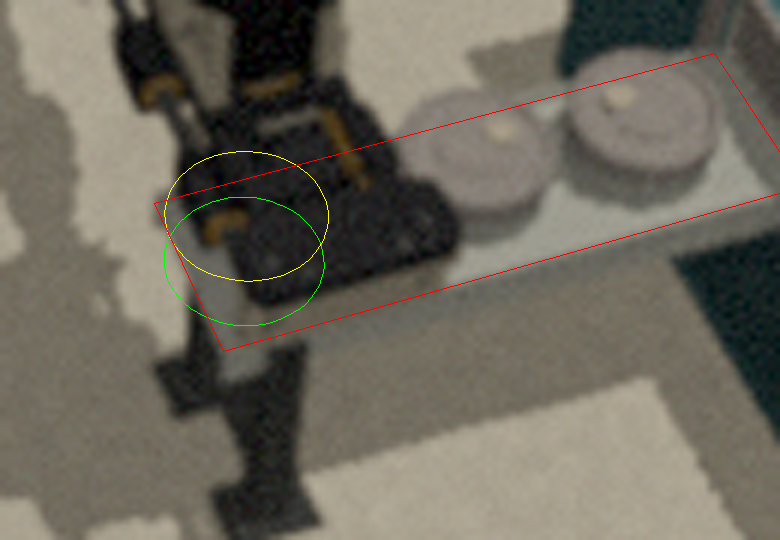

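Request:
{"op": "carry_out", "data": {
  "targets": [
    [[0.007,0,0.0003],0],
    [[0.007,0,0.0003],0],
    [[0.007,0,0.0003],0],
    [[0.007,0,0.0003],0],
    [[0.007,0,0.0003],0],
    [[0.007,0,0.0003],0],
    [[0,0,0],0]
  ]
}}

```text
time: 19.68
tool_pos: [0.5871, 0.0701, 0.1159]
tool_rot: [-3.119, -0.025, 1.778]
contact_force: [-0.8, -0.2, -0.2]
opening: 0.0301
```

```bash
python3 e.py -.12 0 .1165; python3 ov3.py 19; python3 - <<'E'
from h import *
im=eyes.read_camera("top")[:,:,::-1]; cv2.imwrite("pics/top19.png",cv2.resize(im[140:260,130:290],None,fx=5,fy=5,interpolation=cv2.INTER_CUBIC))
E
```

```text
t 19.675 pos [0.5871 0.0701 0.1159] rot [-3.1195 -0.0254  1.7777] q6 -0.24 F [-0.78 -0.22 -0.21] open 0.0301
tool delta [ 0.0534 -0.0007  0.0007] twist 0.0002
local mm [-173.4   -0.8]
```

View pics/h19.png

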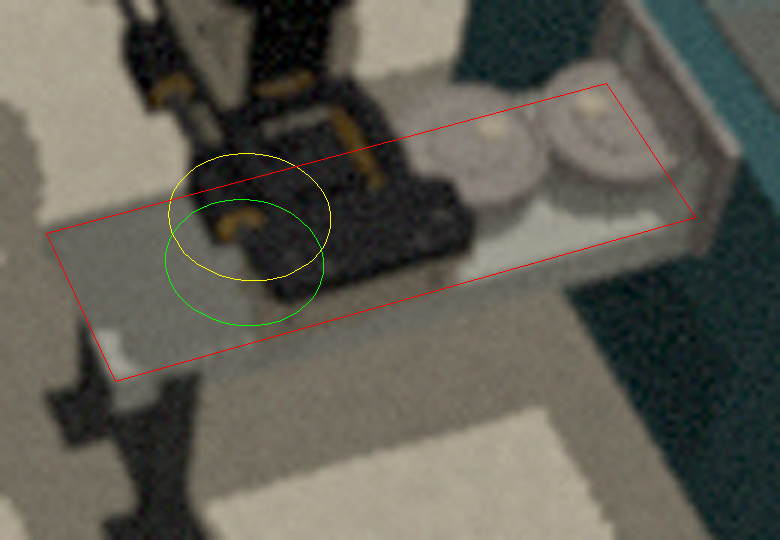

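View pics/top19.png

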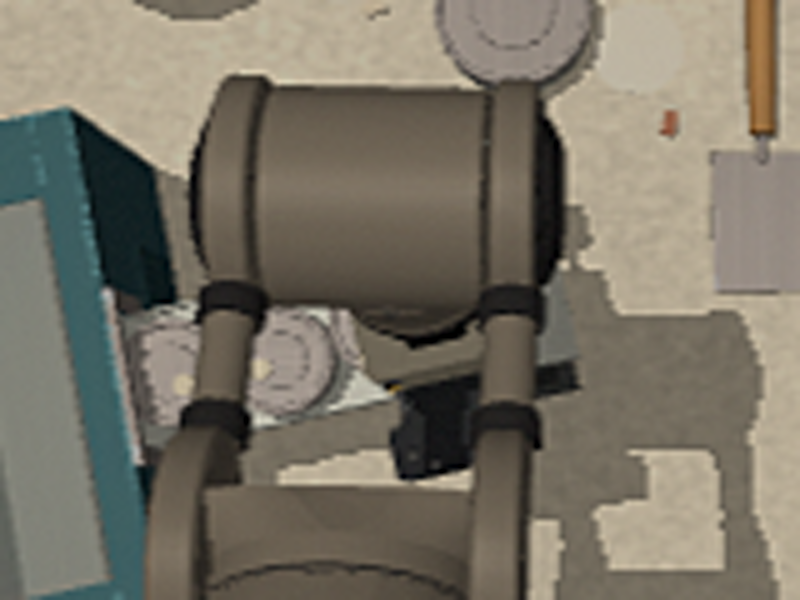

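Request:
{"op": "carry_out", "data": {
  "targets": [
    [[0.007,0,0.0003],0],
    [[0.007,0,0],0],
    [[0.007,0,0],0],
    [[0.007,0,0],0],
    [[0.007,0,0],0],
    [[0.007,0,0],0],
    [[0,0,0],0]
  ]
}}

```text
time: 20.65
tool_pos: [0.5776, 0.1138, 0.1161]
tool_rot: [-3.118, -0.026, 1.777]
contact_force: [0.3, -0.3, -0.4]
opening: 0.0298
```

```bash
python3 e.py -.07 0 .1165; python3 ov3.py 20
```

```text
t 20.65 pos [0.5776 0.1138 0.1161] rot [-3.1182 -0.0258  1.7771] q6 -0.16 F [ 0.27 -0.31 -0.43] open 0.0298
tool delta [ 0.0587 -0.0003  0.0011] twist -0.0004
local mm [-128.8   -0.3]
```

View pics/h20.png

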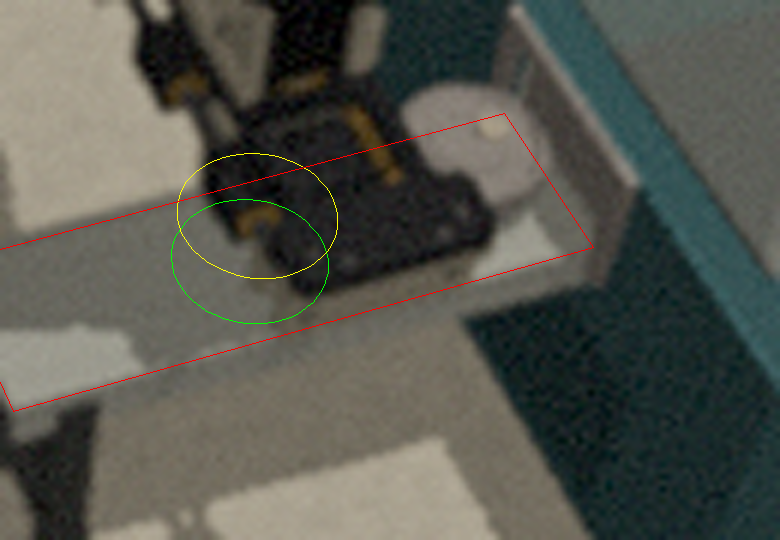

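The picture shows tin_a already inside, the flap hanging shut, and tin_b at about (485,150) just before the mouth. I'll keep pushing.

Request:
{"op": "carry_out", "data": {
  "targets": [
    [[0.007,0,0.0003],0],
    [[0.007,0,0],0],
    [[0.007,0,0.0003],0],
    [[0.007,0,0],0],
    [[0.007,0,0.0003],0],
    [[0.007,0,0],0],
    [[0.007,0,0],0],
    [[0,0,0],0]
  ]
}}

```text
time: 21.7
tool_pos: [0.5669, 0.1647, 0.1165]
tool_rot: [-3.118, -0.026, 1.777]
contact_force: [-0.9, 0.4, 0.3]
opening: 0.0305
```

```bash
python3 e.py -.02 0 .1165; python3 ov3.py 21
```

```text
t 21.7 pos [0.5669 0.1647 0.1165] rot [-3.1183 -0.0256  1.7767] q6 -0.08 F [-0.89  0.43  0.27] open 0.0305
tool delta [ 0.0567 -0.0004  0.0014] twist -0.0008
local mm [-76.7  -0.4]
```

View pics/h21.png

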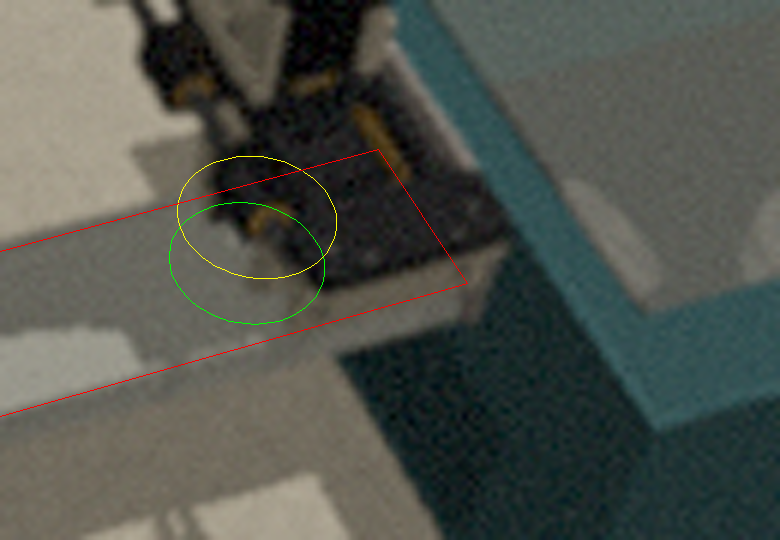

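Request:
{"op": "carry_out", "data": {
  "targets": [
    [[0.007,0,-0.001],0],
    [[0.007,0,-0.001],0],
    [[0.007,0,0],0],
    [[0.007,0,0],0],
    [[0,0,0],0]
  ]
}}

```text
time: 22.38
tool_pos: [0.561, 0.1934, 0.1193]
tool_rot: [-3.118, -0.025, 1.776]
contact_force: [-0.1, 0.7, -0.4]
opening: 0.0307
```

```bash
python3 e.py -.02 0 .1185; python3 ov3.py 22
```

```text
t 22.375 pos [0.561  0.1934 0.1193] rot [-3.1181 -0.0252  1.7761] q6 -0.03 F [-0.12  0.71 -0.43] open 0.0307
tool delta [ 0.0274 -0.0004  0.0015] twist -0.0014
local mm [-47.4  -0.4]
```

View pics/h22.png

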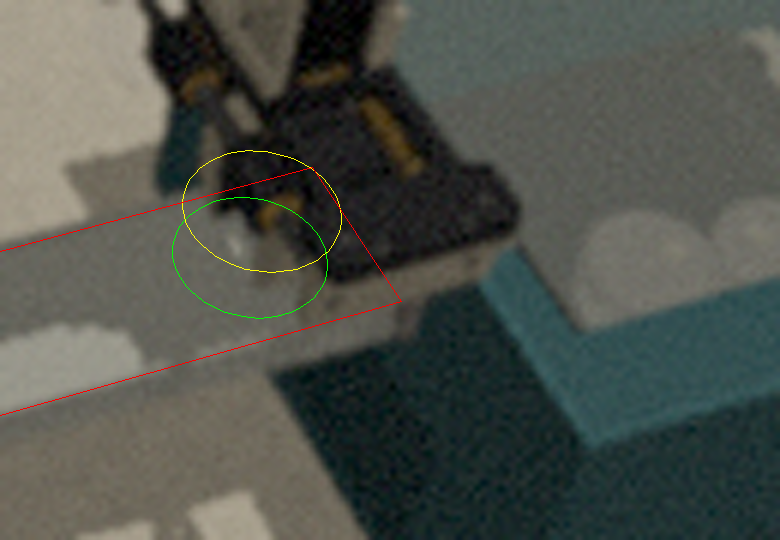

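Request:
{"op": "carry_out", "data": {
  "targets": [
    [[0.006,0,0],0],
    [[0.006,0,0],0],
    [[0.006,0,0],0],
    [[0.006,0,0],0],
    [[0,0,0],0],
    [[0,0,0],0]
  ]
}}

```text
time: 23.18
tool_pos: [0.5558, 0.2184, 0.1201]
tool_rot: [-3.118, -0.025, 1.776]
contact_force: [-0.3, -0.0, 0.4]
opening: 0.0302
```

```bash
python3 e.py -.02 0 .1185; python3 ov3.py 23
```

```text
t 23.175 pos [0.5558 0.2184 0.1201] rot [-3.1183 -0.0254  1.7759] q6 0.01 F [-0.26 -0.01  0.43] open 0.0302
tool delta [ 0.0018 -0.0005  0.0016] twist -0.0016
local mm [-21.8  -0.6]
```

View pics/h23.png

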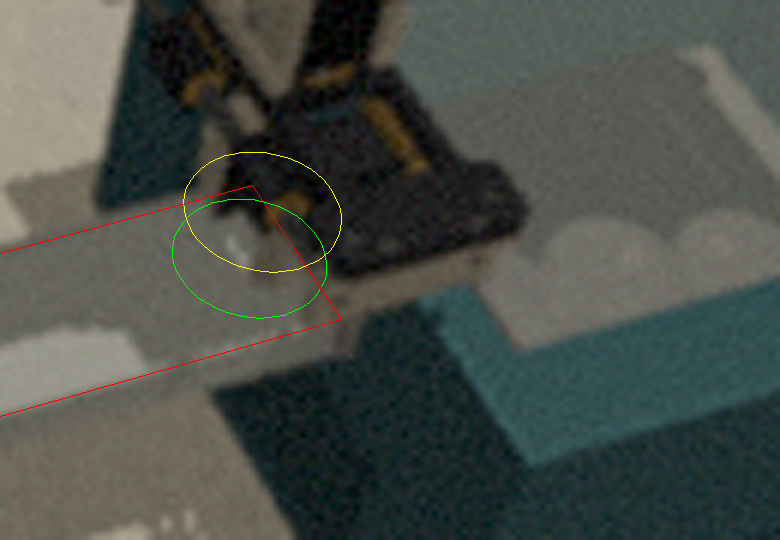

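Request:
{"op": "carry_out", "data": {
  "targets": [
    [[0.004,0,0],0],
    [[0.002,0,0],0],
    [[0,0,0],0],
    [[0,0,0],0]
  ]
}}

```text
time: 23.72
tool_pos: [0.5546, 0.2245, 0.1202]
tool_rot: [-3.118, -0.026, 1.775]
contact_force: [0.3, -0.1, 0.4]
opening: 0.0303
```

```bash
python3 e.py -.02 0 .1185; python3 - <<'E'
from h import *
a=eyes.read_camera("top")[:,:,::-1]; b=eyes.read_camera("scene")[:,:,::-1]
cv2.imwrite("pics/t24.png",np.hstack([cv2.resize(a[140:320,0:180],(400,400),interpolation=cv2.INTER_CUBIC),cv2.resize(b[80:250,330:500],(400,400),interpolation=cv2.INTER_CUBIC)]))
E
```

```text
t 23.725 pos [0.5546 0.2245 0.1202] rot [-3.1182 -0.0256  1.7754] q6 0.03 F [ 0.33 -0.12  0.43] open 0.0303
tool delta [-0.0044 -0.0005  0.0016] twist -0.0021
local mm [-15.7  -0.6]
```

View pics/t24.png

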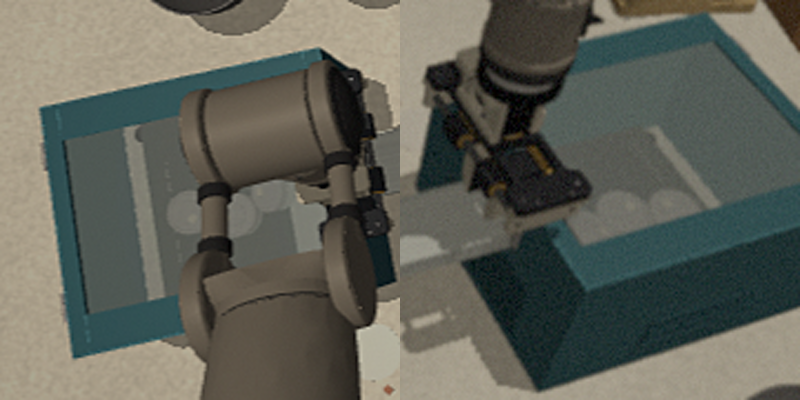

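The top view shows tins at about (185,210) and (238,212), plus a third at (270,195), partly hidden. I'll back off and check.

Request:
{"op": "carry_out", "data": {
  "targets": [
    [[-0.02,0,0],0],
    [[-0.03,0,-0.005],0],
    [[-0.04,0,-0.015],0],
    [[-0.05,0,-0.03],0],
    [[-0.06,0,-0.03],0],
    [[-0.06,0,-0.02],0],
    [[-0.06,0,0],0],
    [[-0.04,0,0],0],
    [[0,0,0],0]
  ]
}}

```text
time: 24.95
tool_pos: [0.6291, -0.1435, 0.21]
tool_rot: [-3.117, -0.021, 1.772]
contact_force: [-0.3, 1.2, -0.2]
opening: 0.0301
```

```bash
python3 e.py -.02 0 .1185; python3 - <<'E'
from h import *
a=eyes.read_camera("top")[:,:,::-1]; b=eyes.read_camera("scene")[:,:,::-1]
cv2.imwrite("pics/t25.png",np.hstack([cv2.resize(a[140:320,0:180],(400,400),interpolation=cv2.INTER_CUBIC),cv2.resize(b[80:250,330:500],(400,400),interpolation=cv2.INTER_CUBIC)]))
cv2.imwrite("pics/top25.png",cv2.resize(a,(768,576)))
E
```

```text
t 24.95 pos [ 0.6291 -0.1435  0.21  ] rot [-3.1172 -0.0209  1.7718] q6 -0.55 F [-0.34  1.21 -0.15] open 0.0301
tool delta [0.3692 0.0024 0.0993] twist -0.0057
local mm [-391.1    2. ]
```

View pics/t25.png

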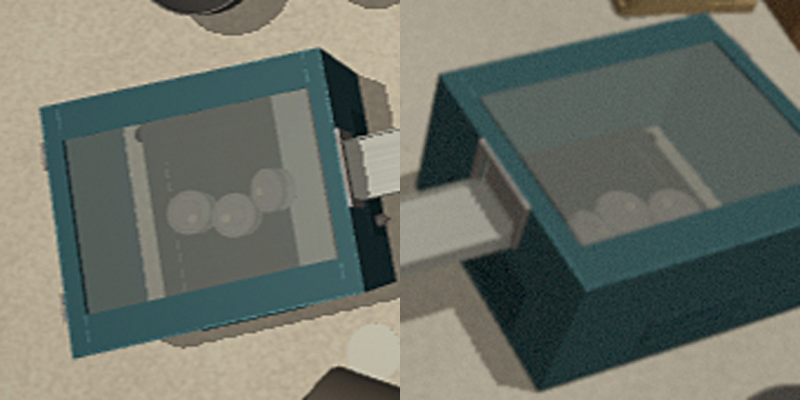

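View pics/top25.png

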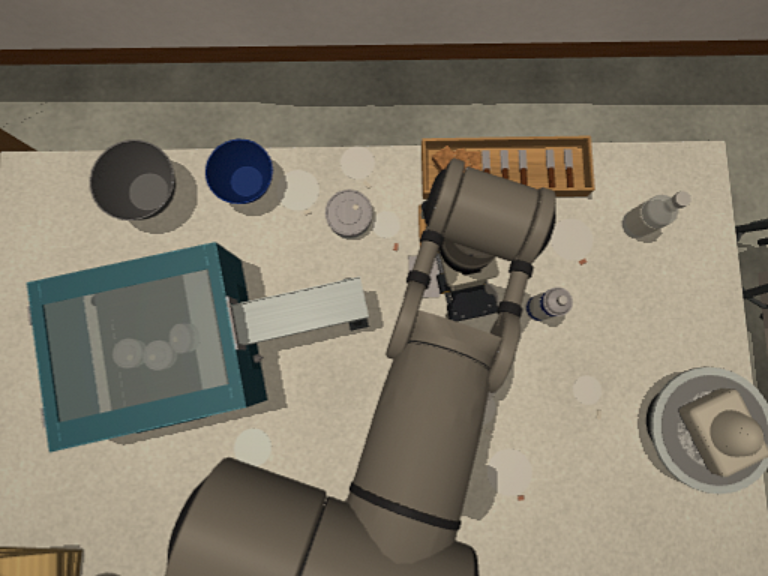

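Request:
{"op": "carry_out", "data": {
  "targets": [
    [[0,0.03,-0.03],0],
    [[0,0.03,0],0],
    [[0,0,0],0],
    [[0,0,0],0]
  ]
}}

```text
time: 25.55
tool_pos: [0.6868, -0.1233, 0.2384]
tool_rot: [-3.112, -0.026, 1.78]
contact_force: [0.1, 0.7, 0.3]
opening: 0.0302
```

```bash
python3 - <<'E'
from h import *
a=eyes.read_camera("top")[:,:,::-1]; b=eyes.read_camera("scene")[:,:,::-1]
cv2.imwrite("pics/t26.png",cv2.resize(a[140:260,0:160],(800,600),interpolation=cv2.INTER_CUBIC))
cv2.imwrite("pics/s26.png",cv2.resize(b,(768,576)))
E
```

View pics/t26.png

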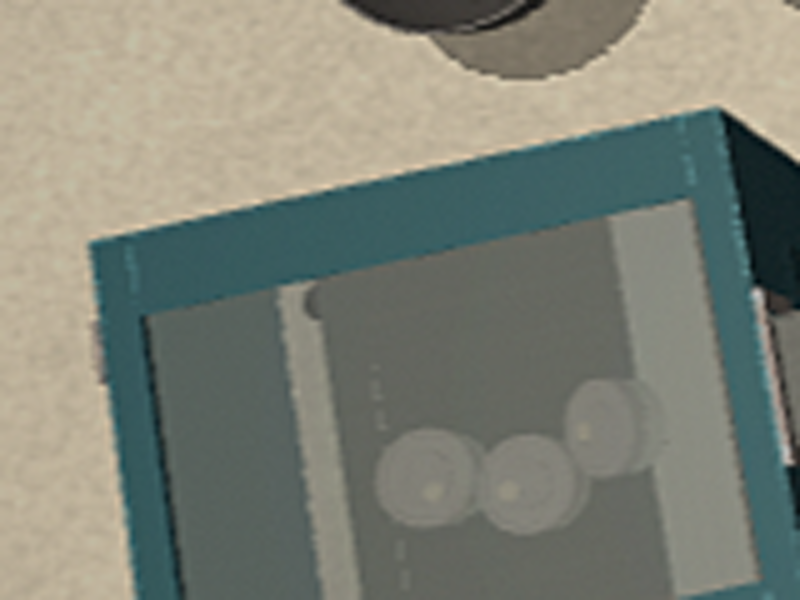

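View pics/s26.png

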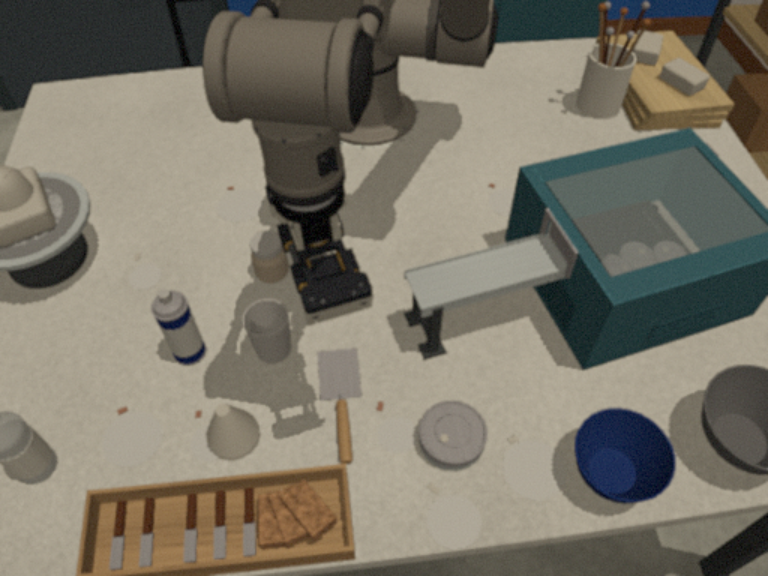

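All three tins rest low inside the cabinet: two are on the floor, and the last leans at the chute's foot against its neighbour. The flap hangs shut, the tray is empty, and the jar, cup, can, cone, spatula and big tin stand where they were. The hand is clear of everything, so I'm handing in.

```bash
python3 -c "
from cell import order
print(order.hand_in())"
```

```text
the job is handed in; nothing more can be done
None
```

I stood tin_c on the tray behind the other two and pushed all three along it from the tail as one row, in through the flap. I handed in at about 25.7 s.

**Last checks:**
- The final pictures show three tins inside, an empty tray and the flap shut. The flap's state is judged from the picture only.
- The jar, cup, spray can, big tin, cone and spatula look unmoved, and the hand was clear of everything.
- Two tins lie flat on the cabinet floor. The last one lies tilted at the foot of the chute against its neighbour, well below the flap.
- The contact-force readings I checked never went above about 3 N.

**What disagreed or failed:**
- **Tool height:** the reported TCP height was about 19 mm below where the fingertips really were. My first grip therefore closed above tin_c without touching it. I corrected for this from the camera pictures.
- **Cameras:** the two cameras differed by about 4 mm, so I used the average.
- **Placement:** tin_c first stood about 5 mm off the tray's centre line and further out than planned, but still within the tray. I pushed with the fingers set about 30 mm apart, meant to centre it.
- **Tilt:** the tool drifted to about 2° of tilt during the moves, with no harm seen.

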